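# Load the welding mandrel and earth it

### The arm

A 6-joint arm with a two-finger parallel gripper is mounted at the origin on a cart in front of the work surface, level with it; the furniture and walls round the work are solid. World frame = base frame: x ahead of the robot, y to its left, z up, the work surface at z = 0. Lengths are in m, angles in rad, forces in N, time in s.
With the tool pointing down it reaches from about 0.35 to 0.775 m from the base axis. Payload 5.5 kg.
Tool frame: the origin (TCP) lies on the centre line of the jaws, within the pads' length; the fingertips stand 11 mm ahead of it and the grasp point (between the pads) lies 8 mm behind it (env.nose_length is the distance from the TCP to the fingertips, in m); x points along the fingers, z is the direction in which the jaws open and shut, and the axes are right-handed (so a half turn about x gives the same grasp; the last joint's range is limited). The gripper opens to 85 mm and grips with 20 to 120 N. Pads are 22 mm wide; open, the fingers measure 114 mm over their backs; the gripper's body (76 mm by 85 mm) begins 54 mm behind the grasp point. The pads swing forward as they close: fully open they stand 13 mm farther back than shut.
Start: joints at [-1.264, 0.313, 0.046, 1.304, 0, 1.431], TCP at [0.248, -0.519, 0.242] pointing down, gripper open.
Joint ranges: [-2.76, 2.76], [-0.86, 1.69], [-1.03, 1.26], [-2.2, 2.34], [-1.47, 1.5], [-3.14, 3.14]. Speed limits (rad/s): [2.57, 2.57, 3.14, 3.14, 3.14, 3.14].

### API

Orientations are given as a unit quaternion [w, x, y, z].
In Python, from workcell import env gives the robot as it stands. The module is installed in compiled form; this text tells all that it offers.
- The arm moves only by the tool step_arm, never from a script. Its argument "moves" is a list that holds one entry, the list of rows, each a list of 7 numbers: the turn, a rotation vector about the tool's x, y, z in rad, then the shift along the tool's x, y, z in m, then the opening, from 0 (shut) to 1 (fully open). In form: [[[rx, ry, rz, tx, ty, tz, grip], ...]]. A call has 1 to 12 rows; each row is the pose to reach, as a shift and turn from the pose measured when the call began, along the tool's axes at that moment; what a row does not reach only later rows make up. A row lasts 1/10 s, in which the tool goes at most 50 mm and 8.59 degrees, less where a joint would pass 70% of its speed; a pose out of reach is approached as far as the arm can. A call with a gripper value outside its range is refused whole. The fingers move at their own pace and stop on an object; "force" is the grip in N (left out, the last holds). Time passes only in rows, so rows that repeat a pose let the fingers close. It gives the time, the measured TCP pose, the force and the opening at its end, in the units of the state.
- env.get_state(): the state, without advancing time (a new reading comes with each control period).
- env.read_camera(name): name is "side" or "top"; returns (picture, depth): 384x512x3 uint8, red, green, blue; 384x512 float32, m along the optical axis (not along the pixel's ray), 0 where there is no reading.
- env.get_calibration(name): a dict with "mtx" (3x3 intrinsics, pixels), "camera_from_world" (4x4, takes a point from world to camera coordinates). Camera axes: x right, y down, z forward; pixel columns grow to the right and rows downward; lengths in m; the calibration is good to about 2 mm. A picture is of the moment at which its call begins. get_calibration takes no time and is no camera call.
- env.hand_in(): hands the job in, once; it reports no verdict.
Trained networks look in the newest picture that a camera, given by its name, has taken for a name from the list of things; names that differ only in an ending like _2 or _b are one class to them, and where a whole thing is asked for, a point or a joint stands for the part that bears it (a point fixed in the world has none). Each returns a list of dicts, best first, with "confidence" (0 to 1); they miss things now and then, are a little off and sometimes report something else, mostly with a low value. They report only what shows in the picture. A call takes as long as a camera call. They do not tell look-alikes from the thing itself.
- env.boxes_of(camera, thing): "uv" ([column, row] in pixels, amid what is visible of it).
- env.silhouettes(camera, thing): "mask" (384x512 bool, what is visible of it) and "uv" ([column, row] in pixels, amid what is visible of it).
The state is a dict: "clock": time; "joint_pos": joint angles; "qvel": joint speeds; "tau": joint torques, N m; "tcp_pos": TCP position; "orientation": TCP orientation; "wrist_force": force on the tool from outside, world axes, zero at the start; "ft_torque": the same for the moment, N m; "finger_gap": finger opening in m.
Only numpy, scipy, OpenCV 4.12 (cv2) and the standard library are available. Lean on these libraries where they do the work, as an engineer would, in place of code of your own. Each camera call takes 0.05 s, during which the arm holds its last target.

### The job

Load the mandrel: lift the plain retaining collar off the upright arbor and stand it aside on a clear bit of the table, thread every flanged spacer that is there onto the arbor, hub up, from the widest flange at the bottom to the narrowest at the top, and put the collar back on top of them. Then, last of all, move the sprung earth clip from its parking bracket to the upright tab at the other end of the mandrel's base: squeeze the handles to free it, bring it over the tab, and let it close with its jaws well down over the middle of the tab's top edge, so that it stands upright there.

Things in the scene. Friction and masses are not known exactly. Their poses are not given: they have to be found in the camera images.
- mandrel: fixed steel base plate, 100 x 180 x 12 mm, lying on the table; origin under its centre, long side along its y axis. An upright arbor stands 45 mm from the centre towards +y, an upright tab 65 mm from the centre towards -y.
- arbor_foot (a point): centre of the arbor where it leaves the base plate (12 mm above the table). The arbor is a plain round steel rod of 18 mm diameter, 64 mm tall; its top end is a half ball.
- arbor_tip (a point): centre of the arbor's top end, 76 mm above the table
- tab_top (a point): middle of the top edge of the upright earthing tab, 74 mm above the table; axes as the mandrel's. The tab is a steel plate 6 mm thick along x, 44 mm wide along y, 62 mm tall.
- bracket_top (a point): middle of the top edge of the parking bracket's upright plate, 74 mm above the table; the plate is 6 mm thick along its y, 44 mm wide along its x. The bracket is a small dark steel foot (60 x 50 x 8 mm) with that plate on it, fixed to the table.
- clip_grip (a point): point midway between the sprung clip's two handles, 48 mm above the hinge pin. Axes: z up along the clip, y the direction in which the handles are squeezed and the jaws part, x the hinge axis. The handles are 55 mm wide over their backs here when the clip holds a 6 mm plate, 35 mm when fully squeezed; they end 13 mm higher. Fixed to the -y lever, which tips up to 0.2 rad when squeezed.
- clip_jaws (a point): point midway between the copper jaw pads when they hold a 6 mm plate, 36 mm below the hinge pin; the pads are 18 mm tall (9 mm up and down from here) and 24 mm wide. An edge can come up to 30 mm above this point. Axes as clip_grip; fixed to the -y lever too.
- clip_lever (a joint): opening angle of the clip (rad): 0 when the jaws hold a 6 mm plate, -0.12 shut on nothing, 0.40 fully open (stop), then the jaws gap by about 20 mm. Sprung shut: squeezing takes about 8 N at each handle to start and 12 N for fully open.
- collar_mid (a point): centre (half-way up) of the plain dark retaining collar: 36 mm outer diameter, 26 mm tall, no flange, straight 22 mm bore, a shallow groove near the top; z up along the bore. At the start it sits on the arbor, down on the base plate.
- pipe_offcut: clutter: a rusty upright piece of pipe, 43 mm diameter, 56 mm tall, standing among the spacers; not needed. Origin at the centre of its underside.
- bar_stock_2: clutter: a rusty flat steel bar, 16 x 110 x 8 mm, long along its y, lying on the table; not needed. Origin at the centre of its underside.
- bar_stock: clutter: a flat steel bar, 25 x 170 x 10 mm, long along its y, lying on the table; not needed. Origin at the centre of its underside.
- collar: the collar itself; origin at the centre of its underside
- clip: sprung earth clip like a big clothes peg, 24 mm wide, 106 mm tall, 0.15 kg: two steel levers with black grips, spreading upwards, and copper jaws pointing down. At the start it stands astride the parking bracket's plate, jaw centre 16 mm below the plate's top edge. Origin on the hinge pin.
- spacer_88_mid (a point): centre (7 mm above the underside) of the flanged spacer with the 88 mm flange: a steel ring with a straight 22 mm bore, a flat flange 88 mm in diameter and 5 mm thick at the bottom, and above it a round hub of 36 mm outer diameter; 14 mm tall in all, z up. 0.09 to 0.32 kg. May be absent.
- spacer_88: that spacer with the 88 mm flange; origin at the centre of its underside
- spacer_78_mid (a point): centre (7 mm above the underside) of the flanged spacer with the 78 mm flange: a steel ring with a straight 22 mm bore, a flat flange 78 mm in diameter and 5 mm thick at the bottom, and above it a round hub of 36 mm outer diameter; 14 mm tall in all, z up. 0.09 to 0.32 kg. May be absent.
- spacer_78: that spacer with the 78 mm flange; origin at the centre of its underside
- spacer_68_mid (a point): centre (7 mm above the underside) of the flanged spacer with the 68 mm flange: a steel ring with a straight 22 mm bore, a flat flange 68 mm in diameter and 5 mm thick at the bottom, and above it a round hub of 36 mm outer diameter; 14 mm tall in all, z up. 0.09 to 0.32 kg. May be absent.
- spacer_68: that spacer with the 68 mm flange; origin at the centre of its underside
- spacer_58_mid (a point): centre (7 mm above the underside) of the flanged spacer with the 58 mm flange: a steel ring with a straight 22 mm bore, a flat flange 58 mm in diameter and 5 mm thick at the bottom, and above it a round hub of 36 mm outer diameter; 14 mm tall in all, z up. 0.09 to 0.32 kg. May be absent.
- spacer_58: that spacer with the 58 mm flange; origin at the centre of its underside
- spacer_48_mid (a point): centre (7 mm above the underside) of the flanged spacer with the 48 mm flange: a steel ring with a straight 22 mm bore, a flat flange 48 mm in diameter and 5 mm thick at the bottom, and above it a round hub of 36 mm outer diameter; 14 mm tall in all, z up. 0.09 to 0.32 kg. May be absent.
- spacer_48: that spacer with the 48 mm flange; origin at the centre of its underside
There are look-alikes about, which are no part of the job. What is shaped like the collar but yellow is not meant.

How it is judged:
On the way, in this order (a step that is already met when the one before it is completed fails the run):
1. the collar is off the arbor and stands on the table (horizontal distance between collar_mid and arbor_foot above 0.05 m and height (world z) of collar_mid below 0.02 m and angle between collar_mid's own z axis and vertical below 0.15 rad), for 0.2 s.
2. every spacer present is on the arbor, widest flange lowest, in order (horizontal distance between each of spacer_88_mid, spacer_78_mid, spacer_68_mid, spacer_58_mid, spacer_48_mid and arbor_foot below 0.007 m and angle between each of spacer_88_mid, spacer_78_mid, spacer_68_mid, spacer_58_mid, spacer_48_mid's own z axis and vertical below 0.12 rad and height (world z) of each of spacer_88_mid, spacer_78_mid, spacer_68_mid, spacer_58_mid, spacer_48_mid below 0.088 m and z of each of spacer_78_mid, spacer_68_mid, spacer_58_mid, spacer_48_mid in the frame of spacer_88_mid above 0.01 m and z of each of spacer_68_mid, spacer_58_mid, spacer_48_mid in the frame of spacer_78_mid above 0.01 m and z of each of spacer_58_mid, spacer_48_mid in the frame of spacer_68_mid above 0.01 m and z of spacer_48_mid in the frame of spacer_58_mid above 0.01 m), for 0.2 s.
3. the collar is back on the arbor above all spacers (horizontal distance between collar_mid and arbor_foot below 0.007 m and angle between collar_mid's own z axis and vertical below 0.12 rad and height (world z) of collar_mid below 0.088 m and z of collar_mid in the frame of spacer_88_mid above 0.01 m and z of collar_mid in the frame of spacer_78_mid above 0.01 m and z of collar_mid in the frame of spacer_68_mid above 0.01 m and z of collar_mid in the frame of spacer_58_mid above 0.01 m and z of collar_mid in the frame of spacer_48_mid above 0.01 m), for 0.2 s.
4. the earth clip grips the tab (z of clip_jaws in the frame of tab_top below 0 m and x of clip_jaws in the frame of tab_top between -0.006 and 0.006 m and y of clip_jaws in the frame of tab_top between -0.022 and 0.022 m and value of joint clip_lever between -0.06 and 0.08 rad and angle between clip_grip's own z axis and vertical below 0.25 rad), for 0.2 s.
At the end, for the whole second after the job is handed in: All present spacers on the arbor (within 7 mm, upright to 0.12 rad), wider below narrower, collar above them; clip upright (0.25 rad) on the tab, jaw centre below its top edge, within 22 mm of the edge's middle and 6 mm of its plane, lever between -0.06 and 0.08; all at rest (all of step 2 and all of step 3 and all of step 4 and linear speed of each of spacer_88, spacer_78, spacer_68, spacer_58, spacer_48, collar, clip below 0.02 m/s); the robot touches nothing.
Of spacer_88, spacer_78, spacer_68, spacer_58, spacer_48 only 3 to 4 are there at a start; the rules pass over those that are not, and their reading is None.
At some moment in a run one of spacer_88, spacer_78, spacer_68, spacer_58, spacer_48 may be knocked a few centimetres aside while the robot is not near it.
It also fails if it takes over 200 s, if anything falls off the work surface, if the arm or the gripper's body presses on something with over 40 N, if the wrist force passes 120 N, or if a joint passes its speed limit or range.

## Working session

There is one attempt and no reset: what is moved stays moved. The work goes in short steps, Python scripts to look and compute and a tool call to move; the robot and the scene stay as the last step left them, time stands still between calls to the robot, and variables do not carry over. Pictures are saved under pics/ and viewed, and the job is handed in when it is done.

Besides the shell and the picture viewer there is one more tool, called after "Emit:" as a command line: name --argument value ..., lists and objects as JSON in quotes. step_arm: Moves the arm, as the interface text tells. Its arguments: {"type":"object","properties":{"moves":{"type":"array","items":{"type":"array","items":{"type":"array","items":{"type":"number"}}}},"force":{"type":"number"}},"required":["moves"]}

```bash
mkdir -p pics; ls; python3 - <<'E'
from workcell import env
import cv2, numpy as np
print(env.get_state()); print(env.nose_length)
for n in ("top","side"):
    p,d=env.read_camera(n); np.save(f"pics/{n}0.npy",d)
    cv2.imwrite(f"pics/{n}0.png",cv2.resize(p[:,:,::-1],(800,600),interpolation=cv2.INTER_CUBIC))
    print(env.get_calibration(n))
E
```

```text
pics
{'clock': 0.0, 'joint_pos': array([-1.26359044e+00,  3.14011255e-01,  4.50012040e-02,  1.30360992e+00,
        2.56837985e-05,  1.43120317e+00]), 'qvel': array([ 6.75523301e-04,  7.57359520e-04, -1.30458630e-03, -6.46498667e-04,
       -9.63898041e-05, -1.20003647e-04]), 'tau': array([ 6.03295721e-04, -4.80630040e+01,  2.98529577e+01,  1.92665379e-02,
       -1.31421598e-04, -4.77779054e-06]), 'tcp_pos': array([ 0.24830055, -0.51808876,  0.24141177]), 'orientation': array([ 0.59786107,  0.37722493,  0.5988343 , -0.37637876]), 'wrist_force': array([-1.25392006, -0.29717895,  1.00748596]), 'ft_torque': array([ 0.0294654 ,  0.0225212 , -0.00922451]), 'finger_gap': 0.08588924850728782}
0.011
{'mtx': array([[498.21650127,   0.        , 249.37321852],
       [  0.        , 498.21650127, 188.16720415],
       [  0.        ,   0.        ,   1.        ]]), 'camera_from_world': array([[-0.02391354, -0.99968129,  0.0080911 , -0.10132699],
       [-0.99843941,  0.0234737 , -0.05067268,  0.5175811 ],
       [ 0.0504666 , -0.00929024, -0.99868254,  1.46933405],
       [ 0.        ,  0.        ,  0.        ,  1.        ]])}
{'mtx': array([[363.12897615,   0.        , 256.56853947],
       [  0.        , 363.12897615, 186.45849861],
       [  0.        ,   0.        ,   1.        ]]), 'camera_from_world': array([[-0.88924067, -0.4571741 ,  0.01558468,  0.41305827],
       [-0.31464866,  0.58657732, -0.74627292,  0.32708815],
       [ 0.33203503, -0.66851993, -0.66545762,  0.74579042],
       [ 0.        ,  0.        ,  0.        ,  1.        ]])}
```

View pics/top0.png

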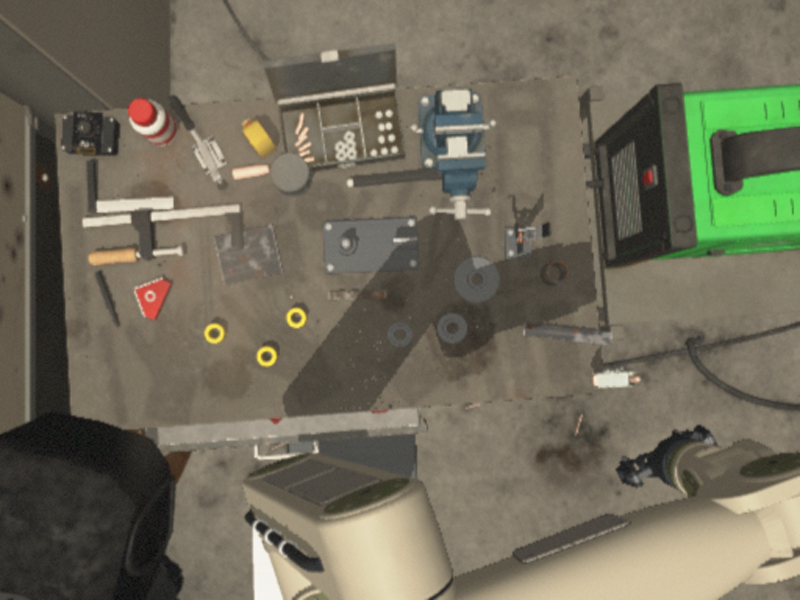

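View pics/side0.png

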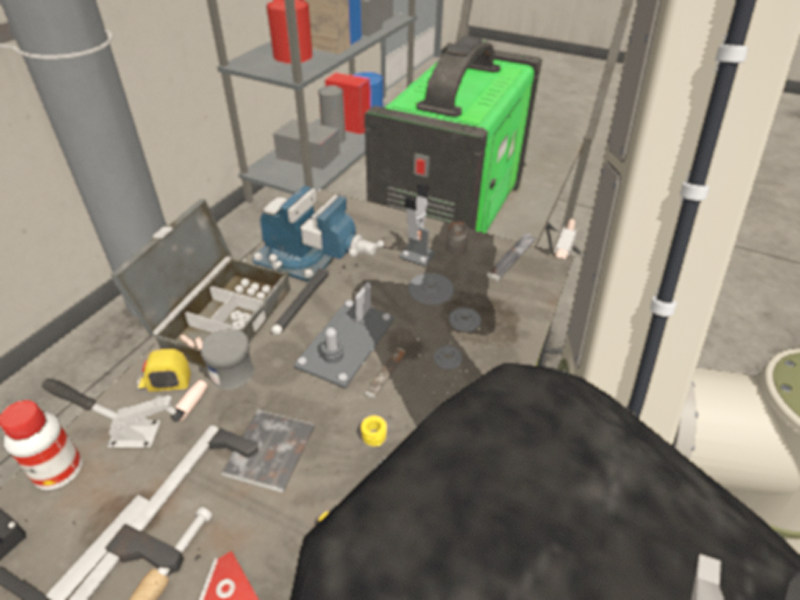

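The top view (800x600 scale) shows the mandrel at about (370,245), with the arbor and collar at (347,243) and the tab at (405,240). Three spacers lie at (476,280), (452,327) and (400,333). The pipe is at (553,271), the clip on its bracket at (525,240), and three yellow look-alikes on the left. I'll measure next.

```bash
cat > h.py <<'E'
from workcell import env
import cv2, numpy as np
from scipy.spatial.transform import Rotation as R
def cal(n):
    c=env.get_calibration(n); return c["mtx"],c["camera_from_world"]
def world(n,d):
    K,T=cal(n); v,u=np.mgrid[0:d.shape[0],0:d.shape[1]]
    P=np.stack([(u-K[0,2])/K[0,0]*d,(v-K[1,2])/K[1,1]*d,d],-1)
    return (P-T[:3,3])@T[:3,:3]
def ray(n,uv,z):
    K,T=cal(n); r=np.linalg.solve(K,[uv[0],uv[1],1.0])@T[:3,:3]; c=-T[:3,:3].T@T[:3,3]
    return c+r*(z-c[2])/r[2]
def proj(n,p):
    K,T=cal(n); q=K@(T[:3,:3]@np.asarray(p)+T[:3,3]); return q[:2]/q[2]
def crop(n,p,c,w,h,s,name):
    x0=int(c[0]-w/2);y0=int(c[1]-h/2);x0=max(0,x0);y0=max(0,y0)
    q=p[y0:y0+h,x0:x0+w,::-1]
    cv2.imwrite("pics/"+name,cv2.resize(q,None,fx=s,fy=s,interpolation=cv2.INTER_CUBIC)); print(name,"origin",x0,y0,"scale",s)
def Rq(q): return R.from_quat([q[1],q[2],q[3],q[0]])
def yawR(yaw):
    # tool x down, tool z (jaw dir) at horizontal angle yaw
    x=np.array([0,0,-1.]);z=np.array([np.cos(yaw),np.sin(yaw),0]);y=np.cross(z,x)
    return R.from_matrix(np.stack([x,y,z],1))
def st():
    s=env.get_state(); z=Rq(s["orientation"]).as_matrix()
    print("t %.2f tcp %s F %s gap %.4f j %s yaw %.3f xdown %s"%(s["clock"],s["tcp_pos"].round(4),s["wrist_force"].round(1),s["finger_gap"],s["joint_pos"].round(2),np.arctan2(z[1,2],z[0,2]),z[:,0].round(3))); return s
def go(pos,yaw=None,s=None,base=None):
    """row for target TCP pos, jaw yaw (mod pi), from current measured"""
    s=s or env.get_state(); A=Rq(s["orientation"]); p=np.asarray(s["tcp_pos"])
    if yaw is None:
        z=A.as_matrix()[:,2]; yaw=np.arctan2(z[1],z[0]); 
    best=None
    for k in (0,np.pi):
        rv=(A.inv()*yawR(yaw+k)).as_rotvec()
        if best is None or np.linalg.norm(rv)<np.linalg.norm(best): best=rv
    t=A.inv().apply(np.asarray(pos)-p)
    print("row",[float(x) for x in best.round(3)],[float(x) for x in t.round(4)],"j6 now %.2f"%s["joint_pos"][5], "dist %.3f ang %.2f"%(np.linalg.norm(t),np.linalg.norm(best)))
E
python3 - <<'E'
from h import *
for n in ("top","side"):
    p,d=env.read_camera(n); W=world(n,d)
    for th in ("mandrel","collar","clip","pipe_offcut","bar_stock","spacer_88","spacer_78","spacer_68","spacer_58","spacer_48"):
        for o in env.silhouettes(n,th)[:5]:
            if o["confidence"]<.15: continue
            m=o["mask"]&(d>0); w=W[m]
            print(n,th,"%.2f"%o["confidence"],np.round(o["uv"]),m.sum(),np.median(w,0).round(3),"lo",np.percentile(w,2,axis=0).round(3),"hi",np.percentile(w,98,axis=0).round(3))
    if n=="top":
        crop(n,p,(290,175),200,150,4,"t1.png")
    else: crop(n,p,(270,180),200,150,4,"s1.png")
E
```

```text
top mandrel 0.92 [240. 156.] 2004 [ 0.609 -0.081  0.012] lo [ 0.562 -0.167  0.001] hi [0.659 0.008 0.072]
top collar 0.64 [171. 227.] 103 [0.405 0.122 0.025] lo [0.385 0.104 0.   ] hi [0.42  0.137 0.032]
top collar 0.49 [135. 215.] 74 [0.446 0.222 0.025] lo [0.433 0.202 0.007] hi [0.461 0.235 0.033]
top clip 0.49 [338. 151.] 179 [ 0.614 -0.374  0.102] lo [ 0.603 -0.39   0.062] hi [ 0.625 -0.333  0.158]
top pipe_offcut 0.48 [358. 174.] 188 [ 0.548 -0.424  0.041] lo [ 0.527 -0.443 -0.003] hi [ 0.567 -0.403  0.062]
top bar_stock 0.80 [362. 214.] 457 [ 0.432 -0.449  0.01 ] lo [ 0.413 -0.531  0.004] hi [ 0.45  -0.37   0.016]
top bar_stock 0.73 [228. 190.] 201 [ 0.515 -0.053  0.008] lo [ 0.507 -0.101  0.001] hi [0.523 0.001 0.013]
top spacer_88 0.71 [309. 176.] 602 [ 0.541 -0.28   0.005] lo [ 0.503 -0.32  -0.002] hi [ 0.579 -0.242  0.016]
top spacer_88 0.52 [288. 212.] 239 [ 0.447 -0.23   0.007] lo [ 0.421 -0.257 -0.001] hi [ 0.474 -0.206  0.019]
top spacer_88 0.45 [255. 219.] 174 [ 0.435 -0.13   0.008] lo [ 0.415 -0.152 -0.003] hi [ 0.459 -0.108  0.019]
top spacer_78 0.71 [309. 176.] 602 
[... 3702 characters left out ...]
33  0.014]
side spacer_58 0.59 [298. 205.] 253 [ 0.447 -0.22   0.006] lo [ 0.421 -0.251 -0.001] hi [ 0.475 -0.199  0.016]
side spacer_58 0.23 [246. 239.] 269 [ 0.516 -0.04   0.008] lo [ 0.509 -0.097 -0.001] hi [0.529 0.008 0.01 ]
side spacer_48 0.69 [286. 230.] 196 [ 0.439 -0.119  0.007] lo [ 0.419 -0.14  -0.   ] hi [ 0.459 -0.103  0.016]
side spacer_48 0.60 [274. 184.] 472 [ 0.54  -0.272  0.005] lo [ 0.502 -0.324 -0.   ] hi [ 0.58  -0.233  0.014]
side spacer_48 0.59 [298. 205.] 253 [ 0.447 -0.22   0.006] lo [ 0.421 -0.251 -0.001] hi [ 0.475 -0.199  0.016]
side spacer_48 0.23 [246. 239.] 269 [ 0.516 -0.04   0.008] lo [ 0.509 -0.097 -0.001] hi [0.529 0.008 0.01 ]
s1.png origin 170 105 scale 4
```

View pics/t1.png

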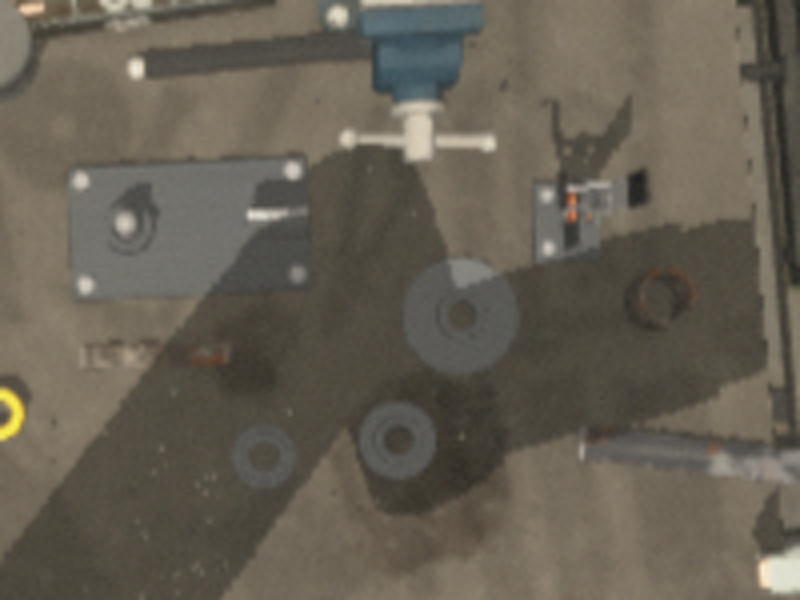

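View pics/s1.png

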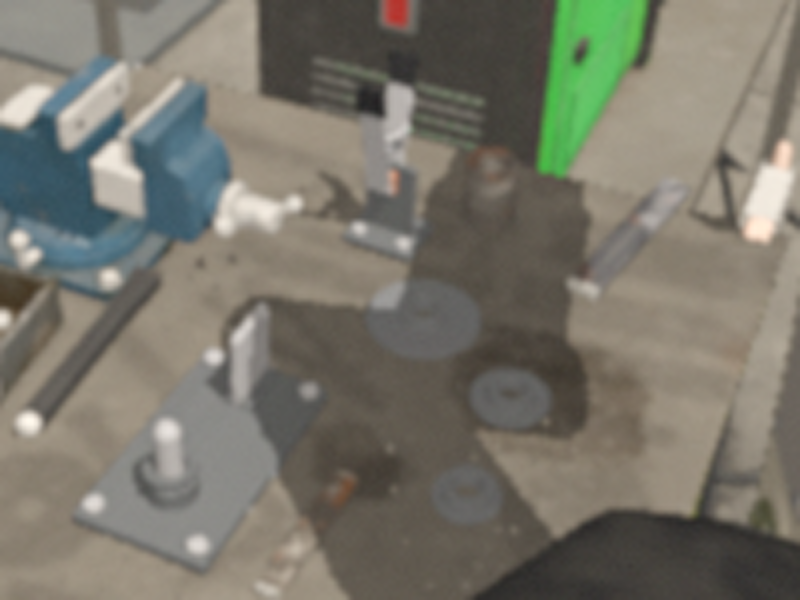

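Three spacers show, apparently 88, 58 and 48. I'll fit them accurately, along with the arbor, tab and clip.

```bash
cat >> h.py <<'E'
from scipy.optimize import least_squares
def circfit(P):
    f=lambda q: np.hypot(P[:,0]-q[0],P[:,1]-q[1])-q[2]
    r=least_squares(f,[P[:,0].mean(),P[:,1].mean(),.03],loss="soft_l1",f_scale=.001); return r.x,np.abs(r.fun).mean()
def outline(n,mask,z):
    c=max(cv2.findContours(mask.astype(np.uint8),cv2.RETR_EXTERNAL,cv2.CHAIN_APPROX_NONE)[0],key=len)[:,0]
    return np.array([ray(n,q,z)[:2] for q in c])
E
python3 - <<'E'
from h import *
for n in ("top","side"):
    p,d=env.read_camera(n); W=world(n,d)
    for o in env.silhouettes(n,"spacer_88"):
        if o["confidence"]<.4: continue
        c,e=circfit(outline(n,o["mask"],.004)); print(n,"spacer",c.round(4),"d(+1px) %.1f"%(2000*c[2]+1.4*(2 if n=='top' else 2)),"err %.4f"%e)
    for nm,x,y,r in (("arbor",.605,-.03,.025),("tab",.61,-.146,.035)):
        m=(d>0)&(abs(W[...,0]-x)<r)&(abs(W[...,1]-y)<r)&(W[...,2]>.055)&(W[...,2]<.09)
        w=W[m]; print(n,nm,m.sum(),w.mean(0).round(4),w.min(0).round(4),w.max(0).round(4))
    m=(d>0)&(abs(W[...,0]-.605)<.03)&(abs(W[...,1]+.03)<.03)&(W[...,2]>.03)&(W[...,2]<.045)
    print(n,"collar top",m.sum(),W[m].mean(0).round(4),W[m].min(0).round(4),W[m].max(0).round(4))
    if n=="top":
        for o in env.silhouettes(n,"mandrel")[:1]:
            P=outline(n,o["mask"],.012).astype(np.float32)*1000; b=cv2.minAreaRect(P); print("mandrel",b)
    for o in env.silhouettes(n,"clip")[:1]:
        m=o["mask"]&(d>0); w=W[m]
        for a,b in ((.05,.08),(.08,.1),(.1,.12),(.12,.135),(.135,.17)):
            q=w[(w[:,2]>a)&(w[:,2]<b)]
            if len(q)>3: print(n,"clip",a,b,len(q),q.mean(0).round(3),q[:,:2].min(0).round(3),q[:,:2].max(0).round(3))
# table plane & vise
p,d=env.read_camera("top");W=world("top",d)
m=(d>0)&(W[...,0]>.45)&(W[...,0]<.75)&(abs(W[...,1]+.25)<.25)&(W[...,2]>.1); print("high",W[m].min(0),W[m].max(0))
crop("top",p,(335,150),60,45,12,"t2.png")
p,d=env.read_camera("side"); crop("side",p,(268,140),80,60,10,"s2.png")
E
```

```text
top spacer [ 0.5402 -0.2798  0.0421] d(+1px) 87.0 err 0.0009
top spacer [ 0.4498 -0.2316  0.0293] d(+1px) 61.4 err 0.0009
top spacer [ 0.4387 -0.1311  0.0206] d(+1px) 44.1 err 0.0008
top arbor 33 [ 0.6079 -0.0341  0.0725] [ 0.601  -0.0427  0.0604] [ 0.6158 -0.0251  0.0801]
top tab 43 [ 0.6108 -0.1432  0.0713] [ 0.6079 -0.1633  0.0553] [ 0.6155 -0.1229  0.0806]
top collar top 72 [ 0.6075 -0.0344  0.0383] [ 0.5919 -0.0501  0.0319] [ 0.6255 -0.0176  0.0437]
mandrel ((609.3427124023438, -77.56208801269531), (100.08292388916016, 181.99267578125), 1.85602867603302)
top clip 0.05 0.08 32 [ 0.613 -0.361  0.07 ] [ 0.603 -0.374] [ 0.627 -0.349]
top clip 0.08 0.1 44 [ 0.613 -0.367  0.094] [ 0.602 -0.377] [ 0.628 -0.351]
top clip 0.1 0.12 42 [ 0.616 -0.37   0.107] [ 0.604 -0.382] [ 0.624 -0.344]
top clip 0.12 0.135 16 [ 0.612 -0.38   0.127] [ 0.603 -0.384] [ 0.622 -0.341]
top clip 0.135 0.17 56 [ 0.614 -0.371  0.149] [ 0.602 -0.391] [ 0.627 -0.332]
side spacer [ 0.54  -0.273  0.042] d(+1px) 86.7 err 0.0011
side spacer [ 0.4499 -0.2253  0.0294] d(+1px) 61.6 err 0.0009
side spacer [ 0.4416 -0.1266  0.0239] d(+1px) 50.7 err 0.0013
side arbor 56 [ 0.6082 -0.0255  0.0681] [ 0.6018 -0.0358  0.0561] [ 0.6176 -0.019   0.0769]
side tab 71 [ 0.612  -0.1373  0.0671] [ 0.6101 -0.1615  0.055 ] [ 0.6164 -0.116   0.0771]
side collar top 96 [ 0.6073 -0.0242  0.0371] [ 0.5926 -0.0463  0.0301] [ 0.6291 -0.0109  0.0449]
side clip 0.05 0.08 47 [ 0.615 -0.349  0.069] [ 0.606 -0.37 ] [ 0.626 -0.341]
side clip 0.08 0.1 57 [ 0.614 -0.354  0.093] [ 0.604 -0.377] [ 0.627 -0.337]
side clip 0.1 0.12 66 [ 0.615 -0.356  0.11 ] [ 0.606 -0.38 ] [ 0.627 -0.334]
side clip 0.12 0.135 56 [ 0.616 -0.359  0.128] [ 0.605 -0.383] [ 0.629 -0.329]
side clip 0.135 0.17 90 [ 0.616 -0.355  0.146] [ 0.605 -0.387] [ 0.629 -0.326]
high [ 0.60300624 -0.39160321  0.1000127 ] [ 0.74980128 -0.18786241  0.16118063]
t2.png origin 305 127 scale 12
s2.png origin 228 110 scale 10
```

View pics/t2.png

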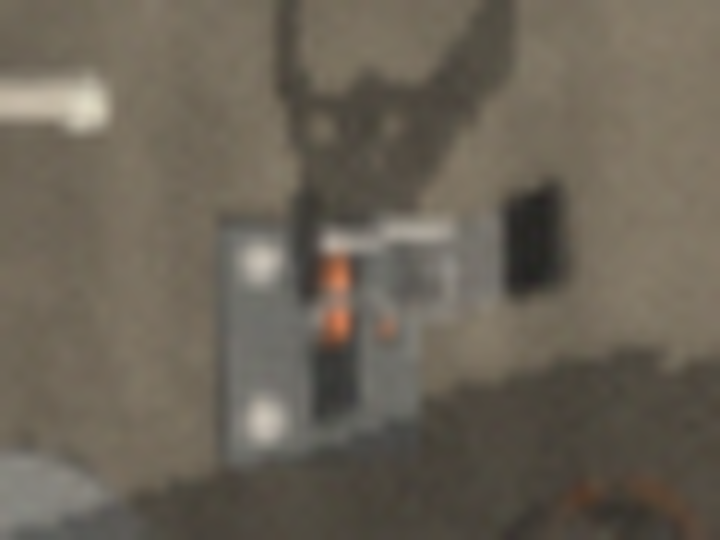

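View pics/s2.png

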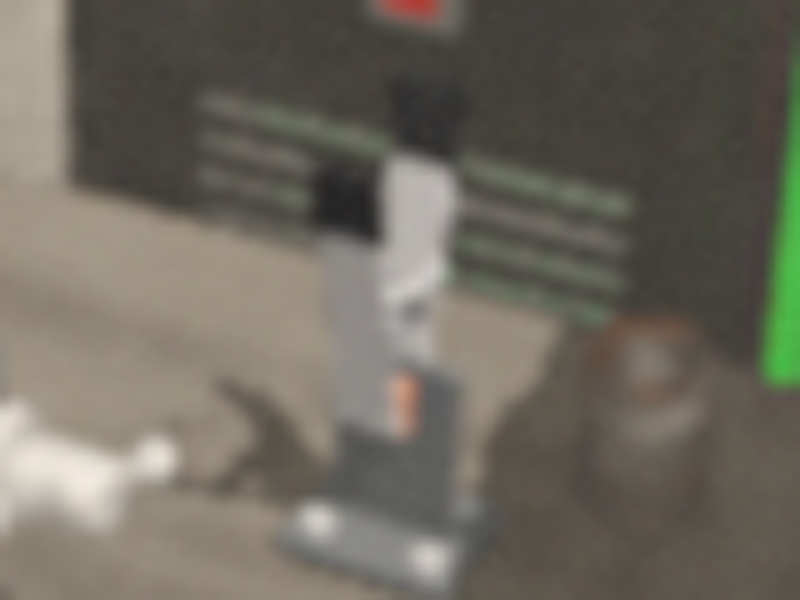

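```bash
python3 - <<'E'
from h import *
s=st(); go([.55,-.25,.22],0,s); go([.60,-.034,.15],0,s); go([.60,-.034,.15],np.pi/2,s)
p,d=env.read_camera("top");W=world("top",d)
m=(d>0)&(W[...,0]>.63)&(W[...,0]<.67)&(W[...,1]<-.2)&(W[...,1]>-.32)&(W[...,2]>.02); print(W[m].max(0),W[m].min(0))
E
```

```text
t 1.65 tcp [ 0.2485 -0.5186  0.2423] F [-0.8 -0.8 -0.1] gap 0.0857 j [-1.26  0.31  0.05  1.3   0.    1.43] yaw -1.124 xdown [ 0. -0. -1.]
row [-1.124, 0.0, 0.0] [0.0223, 0.388, -0.1119] j6 now 1.43 dist 0.404 ang 1.12
row [-1.124, 0.0, 0.0] [0.0923, 0.5264, -0.2851] j6 now 1.43 dist 0.606 ang 1.12
row [0.447, 0.0, -0.0] [0.0923, 0.5264, -0.2851] j6 now 1.43 dist 0.606 ang 0.45
[ 0.66955087 -0.20238951  0.10855868] [ 0.64643151 -0.30439218  0.05149027]
```

Emit:
step_arm --moves '[[[0.447,0,0,0.022,0.388,-0.112,1],[0.447,0,0,0.022,0.388,-0.112,1],[0.447,0,0,0.022,0.388,-0.112,1],[0.447,0,0,0.022,0.388,-0.112,1],[0.447,0,0,0.022,0.388,-0.112,1],[0.447,0,0,0.022,0.388,-0.112,1],[0.447,0,0,0.022,0.388,-0.112,1],[0.447,0,0,0.05,0.526,-0.285,1],[0.447,0,0,0.05,0.526,-0.285,1],[0.447,0,0,0.05,0.526,-0.285,1],[0.447,0,0,0.05,0.526,-0.285,1],[0.447,0,0,0.09,0.526,-0.285,1]]]' --force 30

```text
clock: 2.9
tcp_pos: [0.5898, -0.0653, 0.177]
orientation: [0.502, 0.501, 0.498, -0.499]
wrist_force: [0.3, -0.3, 0.5]
finger_gap: 0.0852
```

```bash
python3 - <<'E'
from h import *
s=st(); go([.608,-.031,.10],np.pi/2,s)
for n in ("top","side"):
    p,d=env.read_camera(n); cv2.imwrite(f"pics/{n}3.png",cv2.resize(p[:,:,::-1],(800,600),interpolation=cv2.INTER_CUBIC))
    for o in env.silhouettes(n,"spacer_88"):
        if o["confidence"]<.2: continue
        c,e=circfit(outline(n,o["mask"],.004)); print(n,"spacer",o["confidence"],c.round(4),"err %.4f"%e)
E
```

```text
t 2.90 tcp [ 0.5898 -0.0653  0.177 ] F [ 0.3 -0.3  0.5] gap 0.0852 j [-0.25  0.37 -0.04  1.16  0.    2.9 ] yaw -1.570 xdown [ 0.006 -0.001 -1.   ]
row [0.001, 0.001, -0.006] [0.0771, 0.0177, -0.0344] j6 now 2.90 dist 0.086 ang 0.01
top spacer 0.62 [ 0.4376 -0.13    0.022 ] err 0.0007
top spacer 0.58 [ 0.4479 -0.23    0.0275] err 0.0007
side spacer 0.76 [ 0.4386 -0.1248  0.0253] err 0.0013
side spacer 0.75 [ 0.4496 -0.2256  0.0273] err 0.0011
side spacer 0.25 [ 0.4352 -0.6004  0.2801] err 0.0141
```

View pics/top3.png

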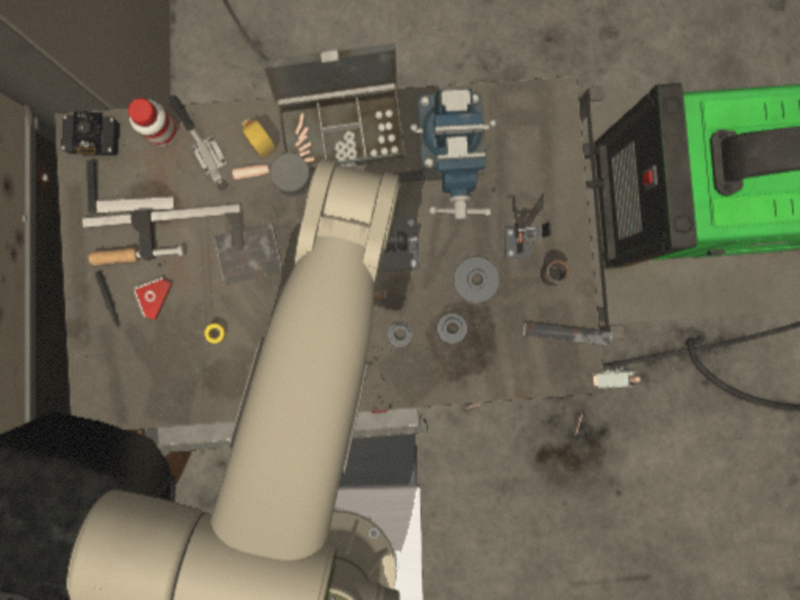

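View pics/side3.png

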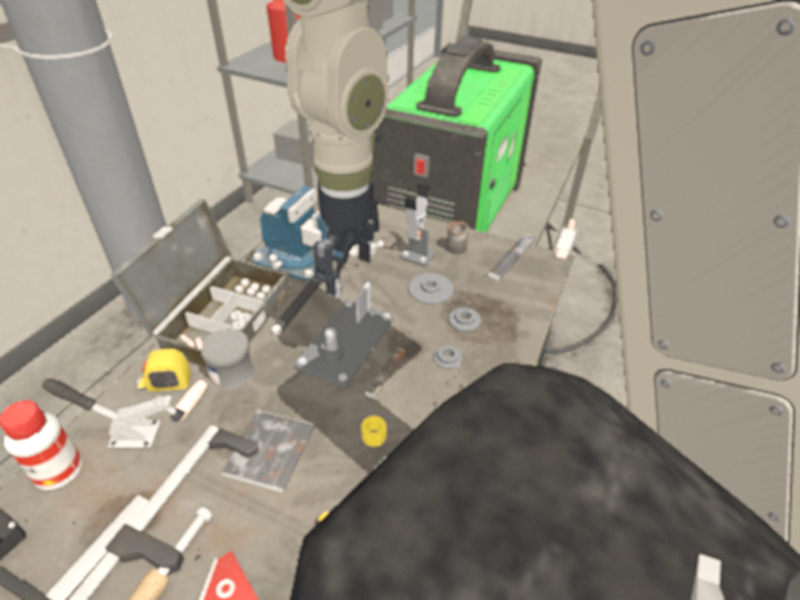

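Lit, the picture shows just three spacers: 88 at (476,280), 58 at (452,327) and 48 at (400,333). J6 is near its range limit here, so I'll turn to yaw 0.

Emit:
step_arm --moves '[[[-1.57,0,-0.006,0.055,0.018,-0.034,1],[-1.57,0,-0.006,0.055,0.018,-0.034,1],[-1.57,0,-0.006,0.055,0.018,-0.034,1],[-1.57,0,-0.006,0.055,0.018,-0.034,1],[-1.57,0,-0.006,0.055,0.018,-0.034,1],[-1.57,0,-0.006,0.055,0.018,-0.034,1],[-1.57,0,-0.006,0.055,0.018,-0.034,1],[-1.57,0,-0.006,0.055,0.018,-0.034,1],[-1.57,0,-0.006,0.055,0.018,-0.034,1],[-1.57,0,-0.006,0.055,0.018,-0.034,1],[-1.57,0,-0.006,0.055,0.018,-0.034,1],[-1.57,0,-0.006,0.055,0.018,-0.034,1]]]'

```text
clock: 4.3
tcp_pos: [0.6051, -0.0338, 0.1196]
orientation: [0.706, -0.001, 0.709, -0.002]
wrist_force: [-1.0, -0.2, 0.7]
finger_gap: 0.0855
```

```bash
python3 - <<'E'
from h import *
s=st(); go([.608,-.031,.06],0,s)
p,d=env.read_camera("side"); q=proj("side",s["tcp_pos"]); print(q, "tips",proj("side",s["tcp_pos"]+[0,0,-.011]))
for sx in (-1,1): print("pad",proj("side",s["tcp_pos"]+[sx*.0428,0,-.0]))
crop("side",p,(215,195),110,90,7,"s4.png")
W=world("side",d)
m=(d>0)&(np.abs(W[...,0]-s["tcp_pos"][0])<.08)&(np.abs(W[...,1]-s["tcp_pos"][1])<.03)&(W[...,2]>.09)&(W[...,2]<.15)
w=W[m]; print(w.min(0),w.max(0))
for side in (-1,1):
    k=w[(w[:,0]-s["tcp_pos"][0])*side>0]; print(side,len(k),np.percentile(k,[2,50,98],axis=0).round(4))
E
```

```text
t 4.30 tcp [ 0.6051 -0.0338  0.1196] F [-1.  -0.2  0.7] gap 0.0855 j [-0.19  0.44 -0.08  1.06 -0.01  1.39] yaw -0.001 xdown [-0.004 -0.004 -1.   ]
row [-0.001, -0.004, 0.004] [0.0596, 0.0031, 0.0032] j6 now 1.39 dist 0.060 ang 0.01
[212.62284154 197.7135777 ] tips [212.91205573 200.94485888]
pad [227.69547208 203.4819713 ]
pad [198.02414599 192.1265621 ]
s4.png origin 160 150 scale 7
[ 0.54821528 -0.04496032  0.12260558] [ 0.66204759 -0.01959481  0.14987557]
-1 61 [[ 0.5485 -0.0389  0.1249]
 [ 0.555  -0.025   0.1388]
 [ 0.5619 -0.0202  0.1497]]
1 73 [[ 0.6468 -0.0433  0.1228]
 [ 0.6485 -0.0271  0.1368]
 [ 0.6607 -0.0205  0.1489]]
```

View pics/s4.png

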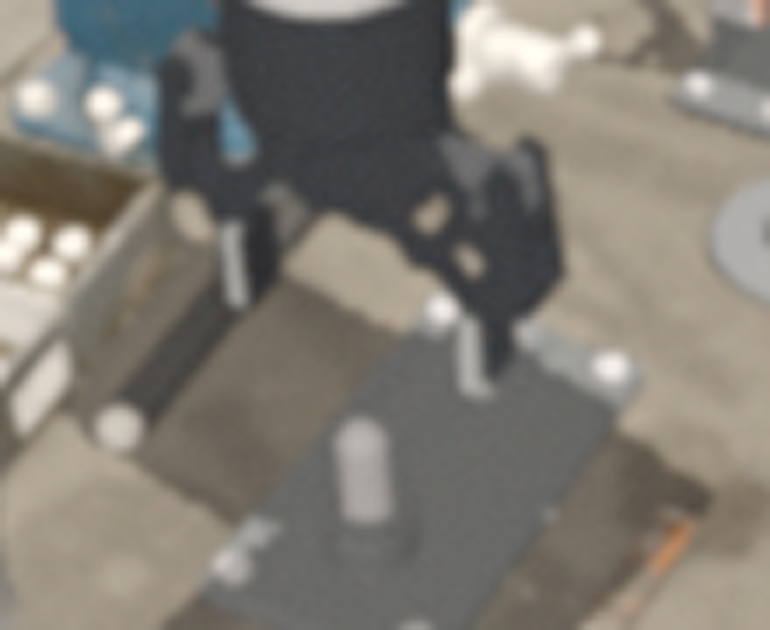

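Arbor tip at about (212,210) full-res and the fingers straddle it. I'll probe the arbor by squeezing it gently, to get its position in the robot frame.

Emit:
step_arm --moves '[[[0,-0.004,0.004,0.03,0.003,0.003,1],[0,-0.004,0.004,0.055,0.003,0.003,0.6],[0,-0.004,0.004,0.055,0.003,0.003,0.35],[0,-0.004,0.004,0.055,0.003,0.003,0.3],[0,-0.004,0.004,0.055,0.003,0.003,0.3],[0,-0.004,0.004,0.055,0.003,0.003,0.3]]]' --force 20

```text
clock: 4.95
tcp_pos: [0.609, -0.0312, 0.0662]
orientation: [0.708, 0.001, 0.706, -0.001]
wrist_force: [-0.1, -0.2, 0.0]
finger_gap: 0.0255
```

```bash
python3 - <<'E'
from h import *
s=st()
p,d=env.read_camera("side");crop("side",p,(215,210),110,90,7,"s5.png")
E
```

```text
t 4.95 tcp [ 0.609  -0.0312  0.0662] F [-0.1 -0.2  0. ] gap 0.0255 j [-0.18  0.48 -0.15  0.94 -0.    1.39] yaw -0.003 xdown [ 0.002 -0.001 -1.   ]
s5.png origin 160 165 scale 7
```

View pics/s5.png

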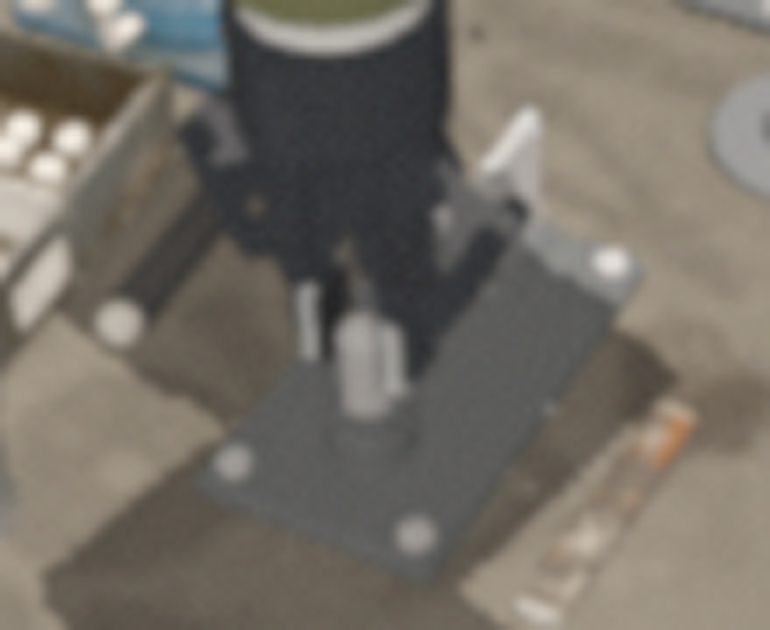

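Emit:
step_arm --moves '[[[0,0,0,0,0,0,0.26],[0,0,0,0,0,0,0.24],[0,0,0,0,0,0,0.22],[0,0,0,0,0,0,0.2],[0,0,0,0,0,0,0.2],[0,0,0,0,0,0,0.2]]]' --force 20

```text
clock: 5.6
tcp_pos: [0.6108, -0.0312, 0.067]
orientation: [0.709, 0.0, 0.705, -0.001]
wrist_force: [5.4, 1.5, 2.0]
finger_gap: 0.017
```

```bash
python3 - <<'E'
from h import *
s=st()
E
```

```text
t 5.60 tcp [ 0.6108 -0.0312  0.067 ] F [5.4 1.5 2. ] gap 0.0170 j [-0.18  0.48 -0.15  0.93  0.    1.39] yaw -0.002 xdown [ 0.006 -0.001 -1.   ]
```

Emit:
step_arm --moves '[[[0,-0.006,0,0,0,0.001,0.2],[0,-0.006,0,0,0,0.001,0.2],[0,-0.006,0,0,0,0.001,0.2]]]'

```text
clock: 5.9
tcp_pos: [0.6109, -0.0312, 0.067]
orientation: [0.711, 0.0, 0.703, -0.001]
wrist_force: [-1.8, -0.6, 5.4]
finger_gap: 0.017
```

```bash
python3 - <<'E'
from h import *
s=st()
E
```

```text
t 5.90 tcp [ 0.6109 -0.0312  0.067 ] F [-1.8 -0.6  5.4] gap 0.0170 j [-0.18  0.48 -0.15  0.93  0.    1.39] yaw -0.002 xdown [ 0.011 -0.001 -1.   ]
```

Emit:
step_arm --moves '[[[0,0,0,0,0,0,0.5],[-0.3,0,0,0,0,0,0.5],[-1.57,0,0,0,0,0,0.5],[-1.57,0,0,0,0,0,0.5],[-1.57,0,0,0,0,0,0.5],[-1.57,0,0,0,0,0,0.5],[-1.57,0,0,0,0,0,0.5],[-1.57,0,0,0,0,0,0.5],[-1.57,0,0,0,0,0,0.5],[-1.57,0,0,0,0,0,0.5],[-1.57,0,0,0,0,0,0.5],[-1.57,0,0,0,0,0,0.5]]]'

```text
clock: 7.1
tcp_pos: [0.6103, -0.0311, 0.0662]
orientation: [-0.502, 0.503, -0.498, -0.498]
wrist_force: [0.5, 0.2, -1.4]
finger_gap: 0.0427
```

```bash
python3 - <<'E'
from h import *
s=st(); go([.611,-.0315,.064],np.pi/2,s)
E
```

```text
t 7.10 tcp [ 0.6103 -0.0311  0.0662] F [ 0.5  0.2 -1.4] gap 0.0427 j [-0.18  0.48 -0.15  0.93  0.   -0.18] yaw 1.572 xdown [ 0.009 -0.001 -1.   ]
row [0.001, -0.001, 0.009] [0.0022, -0.0007, -0.0004] j6 now -0.18 dist 0.002 ang 0.01
```

Emit:
step_arm --moves '[[[0,0,0.009,0.002,-0.001,0,0.26],[0,0,0.009,0.002,-0.001,0,0.24],[0,0,0.009,0.002,-0.001,0,0.22],[0,0,0.009,0.002,-0.001,0,0.2],[0,0,0.009,0.002,-0.001,0,0.2],[0,0,0.009,0.002,-0.001,0,0.2]]]'

```text
clock: 7.7
tcp_pos: [0.6111, -0.0312, 0.0638]
orientation: [-0.499, 0.5, -0.5, -0.5]
wrist_force: [1.5, -1.1, -4.7]
finger_gap: 0.017
```

```bash
python3 - <<'E'
from h import *
s=st()
E
```

```text
t 7.70 tcp [ 0.6111 -0.0312  0.0638] F [ 1.5 -1.1 -4.7] gap 0.0170 j [-0.18  0.49 -0.14  0.94 -0.   -0.18] yaw 1.572 xdown [-0.    -0.001 -1.   ]
```

Arbor located by touch at (0.611, -0.0313). Now I'll grip the collar.

Emit:
step_arm --moves '[[[0,0,0,0,0,0,0.6],[0,0,0,0,0,0,0.65],[0,0,0,0.015,0,0,0.65],[0,0,0,0.031,0,0,0.65],[0,0,0,0.031,0,0,0.65],[0,0,0,0.031,0,0,0.4],[0,0,0,0.031,0,0,0.38],[0,0,0,0.031,0,0,0.38],[0,0,0,0.031,0,0,0.38]]]' --force 40

```text
clock: 8.6
tcp_pos: [0.6117, -0.0313, 0.0336]
orientation: [-0.5, 0.501, -0.5, -0.5]
wrist_force: [-0.3, 0.6, 1.3]
finger_gap: 0.0355
```

```bash
python3 - <<'E'
from h import *
s=st()
p,d=env.read_camera("side");crop("side",p,(215,215),110,90,7,"s6.png")
E
```

```text
t 8.60 tcp [ 0.6117 -0.0313  0.0336] F [-0.3  0.6  1.3] gap 0.0355 j [-0.18  0.52 -0.18  0.87 -0.   -0.18] yaw 1.572 xdown [ 0.001 -0.001 -1.   ]
s6.png origin 160 170 scale 7
```

View pics/s6.png

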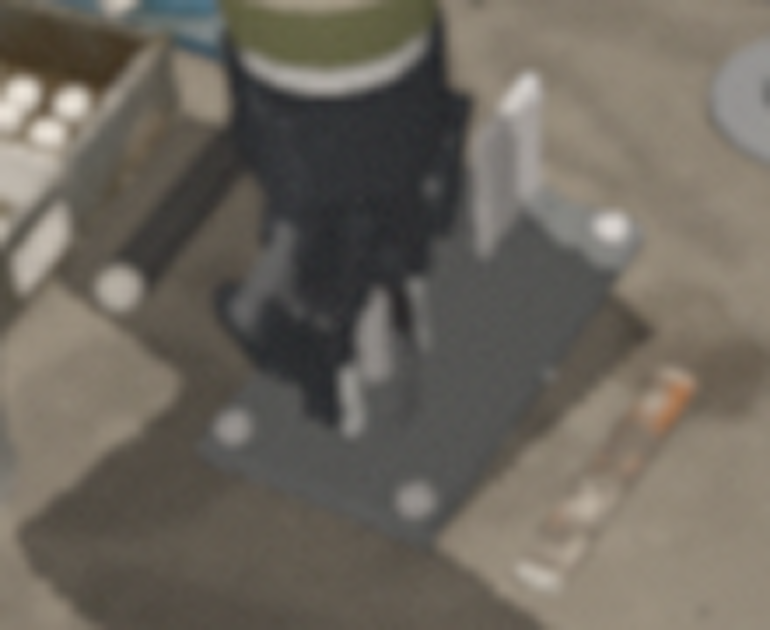

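Emit:
step_arm --moves '[[[0,0,0,-0.03,0,0,0.38],[0,0,0,-0.07,0,0,0.38],[0,0,0,-0.09,0,0,0.38],[0,0,0,-0.09,0.04,0.01,0.38],[0,0,0,-0.09,0.08,0.01,0.38],[0,0,0,-0.09,0.12,0.01,0.38],[0,0,0,-0.09,0.16,0.01,0.38],[0,0,0,-0.09,0.18,0.01,0.38],[0,0,0,-0.05,0.18,0.01,0.38],[0,0,0,-0.02,0.18,0.01,0.38],[0,0,0,0,0.18,0.01,0.38],[0,0,0,0,0.18,0.01,0.38]]]'

```text
clock: 9.85
tcp_pos: [0.4291, -0.0209, 0.0313]
orientation: [0.499, -0.499, 0.501, 0.501]
wrist_force: [-1.4, 0.8, -0.3]
finger_gap: 0.0354
```

```bash
python3 - <<'E'
from h import *
s=st(); go([.4316,-.0213,.0216],np.pi/2,s)
E
```

```text
t 9.85 tcp [ 0.4291 -0.0209  0.0313] F [-1.4  0.8 -0.3] gap 0.0354 j [-0.24  0.23 -0.64  0.7  -0.   -0.24] yaw 1.572 xdown [-0.004  0.    -1.   ]
row [0.001, 0.0, -0.004] [0.0097, -0.0025, -0.0004] j6 now -0.24 dist 0.010 ang 0.00
```

Emit:
step_arm --moves '[[[0,0,-0.004,0.004,0,0,0.38],[0,0,-0.004,0.0095,0,0,0.38],[0,0,-0.004,0.0095,0,0,0.38],[0,0,-0.004,0.0095,0,0,0.38]]]'

```text
clock: 10.25
tcp_pos: [0.4296, -0.021, 0.0223]
orientation: [-0.5, 0.501, -0.5, -0.5]
wrist_force: [-0.1, 0.4, -1.7]
finger_gap: 0.0352
```

Emit:
step_arm --moves '[[[0,0,0,0,0,0,0.6],[0,0,0,0,0,0,0.6],[0,0,0,-0.04,0,0,0.6],[0,0,0,-0.07,0,0,0.6],[0,0,0,-0.08,-0.02,-0.045,0.6],[0,0,0,-0.08,-0.04,-0.09,0.6],[0,0,0,-0.08,-0.06,-0.135,0.6],[0,0,0,-0.08,-0.08,-0.18,0.6],[0,0,0,-0.08,-0.1,-0.225,0.6],[0,0,0,-0.08,-0.113,-0.256,0.6],[0,0,0,-0.06,-0.113,-0.256,0.6],[0,0,0,-0.04,-0.113,-0.256,0.6]]]'

```text
clock: 11.45
tcp_pos: [0.5438, -0.2791, 0.0626]
orientation: [-0.501, 0.501, -0.5, -0.499]
wrist_force: [-0.0, 0.6, -0.2]
finger_gap: 0.0512
```

```bash
python3 - <<'E'
from h import *
s=st(); go([.543,-.277,.02],np.pi/2,s)
p,d=env.read_camera("top"); cv2.imwrite("pics/top7.png",cv2.resize(p[:,:,::-1],(800,600)))
for o in env.silhouettes("top","collar")[:4]:
    print(o["confidence"],o["uv"],circfit(outline("top",o["mask"],.02))[0].round(4))
p,d=env.read_camera("side");crop("side",p,(275,190),120,90,6,"s7.png")
for o in env.silhouettes("side","spacer_88")[:4]:
    print(o["confidence"],o["uv"],circfit(outline("side",o["mask"],.004))[0].round(4))
E
```

```text
t 11.45 tcp [ 0.5438 -0.2791  0.0626] F [-0.   0.6 -0.2] gap 0.0512 j [-0.61  0.49 -0.15  0.93  0.   -0.6 ] yaw 1.570 xdown [ 0.003 -0.002 -1.   ]
row [-0.001, -0.002, 0.003] [0.0426, 0.0009, 0.0022] j6 now -0.60 dist 0.043 ang 0.00
0.69 [135.0, 213.4] [0.4478 0.2195 0.0174]
0.64 [186.2, 200.7] [0.4743 0.0651 0.0154]
0.55 [170.9, 227.0] [0.4039 0.121  0.0167]
0.46 [218.9, 222.9] [ 0.426  -0.0234  0.0165]
s7.png origin 215 145 scale 6
0.76 [275.6, 185.4] [ 0.541  -0.2734  0.0436]
0.66 [297.6, 204.5] [ 0.4497 -0.2242  0.027 ]
0.46 [285.6, 228.6] [ 0.44   -0.1254  0.0242]
```

View pics/s7.png

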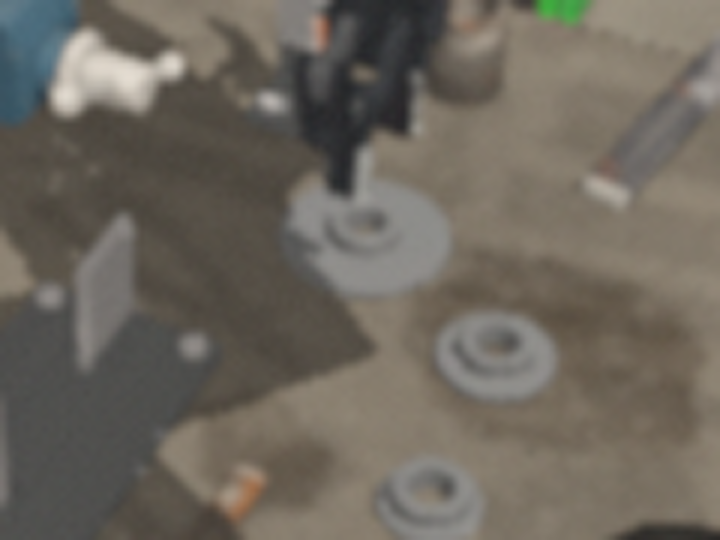

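View pics/top7.png

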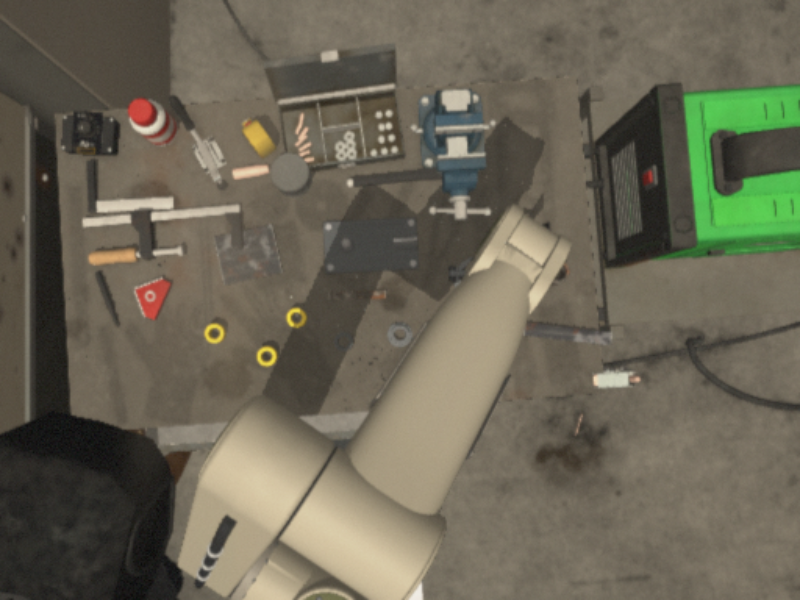

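The 88 spacer sits under the fingers (side crop, hub at about (365,225)), and the collar stands aside. I'll descend on the hub.

Emit:
step_arm --moves '[[[0,0,0.003,0.02,0.001,0.002,0.6],[0,0,0.003,0.035,0.001,0.002,0.55],[0,0,0.003,0.041,0.001,0.002,0.55],[0,0,0.003,0.043,0.001,0.002,0.55],[0,0,0.003,0.043,0.001,0.002,0.55]]]' --force 20

```text
clock: 12.15
tcp_pos: [0.5421, -0.2749, 0.0205]
orientation: [0.499, -0.5, 0.5, 0.501]
wrist_force: [0.4, 0.1, 0.5]
finger_gap: 0.0469
```

```bash
python3 - <<'E'
from h import *
s=st()
p,d=env.read_camera("side");crop("side",p,(275,185),80,60,10,"s8.png")
E
```

```text
t 12.15 tcp [ 0.5421 -0.2749  0.0205] F [0.4 0.1 0.5] gap 0.0469 j [-0.6   0.53 -0.2   0.84 -0.   -0.6 ] yaw 1.572 xdown [-0.002 -0.    -1.   ]
s8.png origin 235 155 scale 10
```

View pics/s8.png

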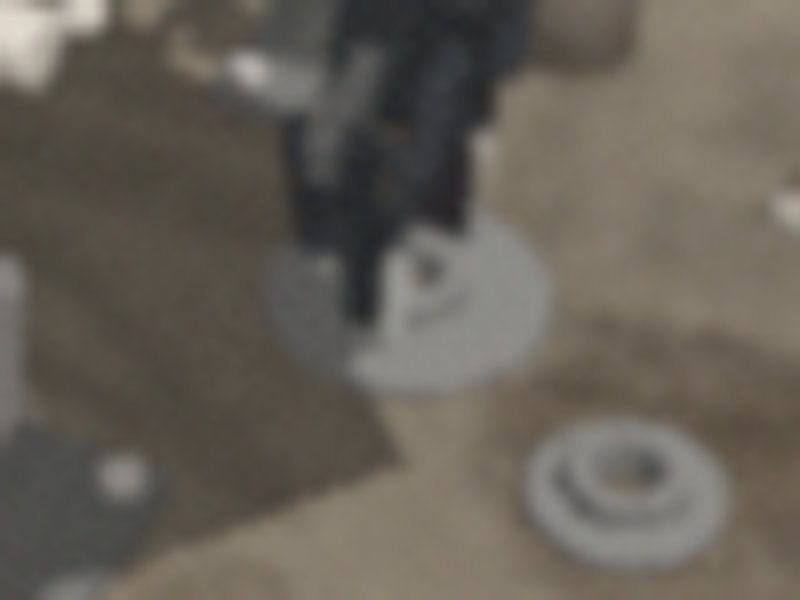

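Emit:
step_arm --moves '[[[0,0,0,0.002,0,0,0.5],[0,0,0,0.0035,0,0,0.45],[0,0,0,0.0035,0,0,0.42],[0,0,0,0.0035,0,0,0.38],[0,0,0,0.0035,0,0,0.38],[0,0,0,0.0035,0,0,0.38]]]' --force 20

```text
clock: 12.8
tcp_pos: [0.5429, -0.2751, 0.018]
orientation: [-0.499, 0.501, -0.5, -0.5]
wrist_force: [-0.4, 0.8, 5.6]
finger_gap: 0.0357
```

```bash
python3 - <<'E'
from h import *
s=st()
E
```

```text
t 12.80 tcp [ 0.5429 -0.2751  0.018 ] F [-0.4  0.8  5.6] gap 0.0357 j [-0.6   0.53 -0.2   0.84 -0.   -0.6 ] yaw 1.572 xdown [ 0.    -0.001 -1.   ]
```

Emit:
step_arm --moves '[[[0,0,0,-0.003,0,0,0.6],[0,0,0,-0.003,0,0,0.6],[1.57,0,0,-0.003,0,0,0.6],[1.57,0,0,-0.003,0,0,0.6],[1.57,0,0,-0.003,0,0,0.6],[1.57,0,0,-0.003,0,0,0.6],[1.57,0,0,-0.003,0,0,0.6],[1.57,0,0,-0.003,0,0,0.6],[1.57,0,0,-0.003,0,0,0.6],[1.57,0,0,-0.003,0,0,0.6],[1.57,0,0,-0.003,0,0,0.6],[1.57,0,0,-0.003,0,0,0.6]]]'

```text
clock: 14.0
tcp_pos: [0.5426, -0.275, 0.0207]
orientation: [0.707, -0.023, 0.707, 0.023]
wrist_force: [-0.4, 0.3, 0.1]
finger_gap: 0.0511
```

```bash
python3 - <<'E'
from h import *
s=st(); go([.5429,-.2751,.0185],0,s)
E
```

```text
t 14.00 tcp [ 0.5426 -0.275   0.0207] F [-0.4  0.3  0.1] gap 0.0511 j [-0.6   0.53 -0.2   0.84 -0.    0.9 ] yaw 0.066 xdown [-0.    -0.001 -1.   ]
row [0.066, -0.0, 0.001] [0.0022, -0.0001, 0.0003] j6 now 0.90 dist 0.002 ang 0.07
```

Emit:
step_arm --moves '[[[0.066,0,0,0.002,0,0,0.5],[0.066,0,0,0.002,0,0,0.44],[0.066,0,0,0.002,0,0,0.38],[0.066,0,0,0.002,0,0,0.38],[0.066,0,0,0.002,0,0,0.38],[0.066,0,0,0.002,0,0,0.38]]]' --force 50

```text
clock: 14.6
tcp_pos: [0.5421, -0.2748, 0.0187]
orientation: [0.707, -0.0, 0.708, -0.0]
wrist_force: [-2.0, 0.8, 2.2]
finger_gap: 0.0341
```

Emit:
step_arm --moves '[[[0,0,0,0,0,0,0.38],[0,0,0,-0.03,0,0,0.38],[0,0,0,-0.07,0,0,0.38],[0,0,0,-0.11,0,0,0.38],[0,0,0,-0.11,0,0,0.38]]]'

```text
clock: 15.1
tcp_pos: [0.5459, -0.277, 0.1347]
orientation: [0.71, -0.002, 0.704, -0.002]
wrist_force: [0.8, -0.9, -2.6]
finger_gap: 0.0338
```

```bash
python3 - <<'E'
from h import *
s=st(); go([.611,-.0313,.13],0,s); go([.611,-.0313,.10],0,s)
p,d=env.read_camera("side");crop("side",p,(265,170),110,90,7,"s9.png")
E
```

```text
t 15.10 tcp [ 0.5459 -0.277   0.1347] F [ 0.8 -0.9 -2.6] gap 0.0338 j [-0.6   0.43 -0.06  1.08 -0.    0.97] yaw 0.001 xdown [ 0.008 -0.006 -1.   ]
row [0.001, 0.008, 0.006] [0.0037, 0.2457, 0.0652] j6 now 0.97 dist 0.254 ang 0.01
row [0.001, 0.008, 0.006] [0.0337, 0.2458, 0.0649] j6 now 0.97 dist 0.257 ang 0.01
s9.png origin 210 125 scale 7
```

View pics/s9.png

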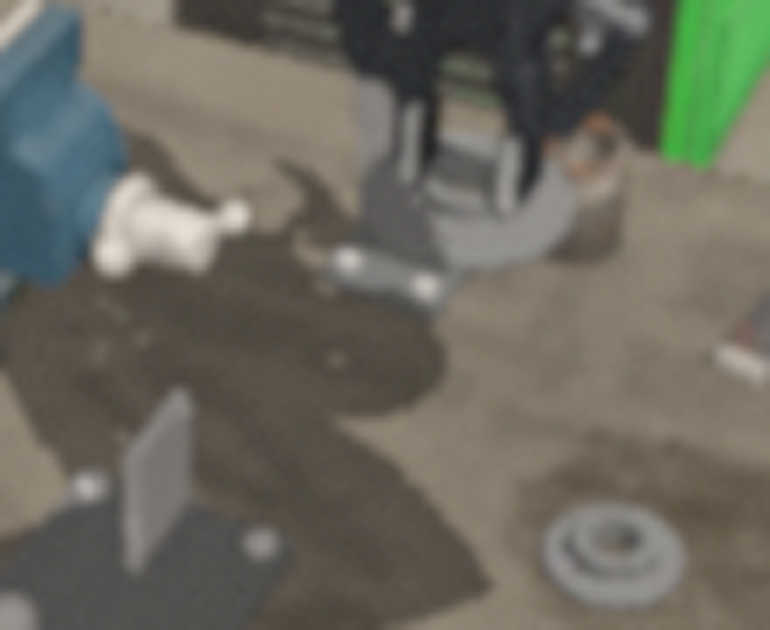

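```bash
cat >> h.py <<'E'
def flange(n,rmin=.022,rmax=.046,thing="spacer_88"):
    s=env.get_state(); t=s["tcp_pos"]; p,d=env.read_camera(n); W=world(n,d)
    r=np.hypot(W[...,0]-t[0],W[...,1]-t[1]); m=(d>0)&(r>rmin)&(r<rmax)&(W[...,2]<t[2]-.002)&(W[...,2]>t[2]-.03)
    w=W[m]; 
    for _ in range(4):
        A=np.c_[w[:,:2]-t[:2],np.ones(len(w))]; c=np.linalg.lstsq(A,w[:,2]-t[2],rcond=None)[0]; res=A@c-(w[:,2]-t[2]); k=abs(res)<max(.003,2*res.std()); w=w[k]
    print(n,"flange n",len(w),"slope x,y",c[:2].round(3),"z rel tcp %.4f"%c[2],"res %.4f"%res.std())
    for o in env.silhouettes(n,thing)[:5]:
        q=np.median(W[o["mask"]&(d>0)],0)
        if np.hypot(*(q[:2]-t[:2]))<.06:
            c,e=circfit(outline(n,o["mask"],t[2]-.0145)); print(" sil",o["confidence"],c.round(4),"rel tcp",(c[:2]-t[:2]).round(4),e)
E
python3 - <<'E'
from h import *
flange("side")
E
```

```text
side flange n 273 slope x,y [ 0.015 -0.004] z rel tcp -0.0142 res 0.0011
 sil 0.63 [ 0.5425 -0.2694  0.0409] rel tcp [-0.0022  0.0068] 0.006076333491337304
```

Emit:
step_arm --moves '[[[0,0.008,0.006,0.002,0.04,0.005,0.38],[0,0.008,0.006,0.002,0.085,0.015,0.38],[0,0.008,0.006,0.002,0.13,0.03,0.38],[0,0.008,0.006,0.004,0.175,0.045,0.38],[0,0.008,0.006,0.004,0.22,0.06,0.38],[0,0.008,0.006,0.004,0.246,0.065,0.38],[0,0.008,0.006,0.015,0.246,0.065,0.38],[0,0.008,0.006,0.025,0.246,0.065,0.38],[0,0.008,0.006,0.025,0.246,0.065,0.38],[0,0.008,0.006,0.025,0.246,0.065,0.38]]]'

```text
clock: 16.25
tcp_pos: [0.6059, -0.0296, 0.1014]
orientation: [0.703, 0.003, 0.711, 0.002]
wrist_force: [-0.7, 0.7, -2.4]
finger_gap: 0.0339
```

```bash
python3 - <<'E'
from h import *
s=st(); go([.611,-.0313,.085],0,s)
p,d=env.read_camera("side");crop("side",p,(215,200),110,90,7,"s10.png")
E
```

```text
t 16.25 tcp [ 0.6059 -0.0296  0.1014] F [-0.7  0.7 -2.4] gap 0.0339 j [-0.18  0.46 -0.09  1.03  0.    1.39] yaw -0.001 xdown [-0.012  0.007 -1.   ]
row [-0.001, -0.012, -0.007] [0.0164, -0.0018, 0.0053] j6 now 1.39 dist 0.017 ang 0.01
s10.png origin 160 155 scale 7
```

View pics/s10.png

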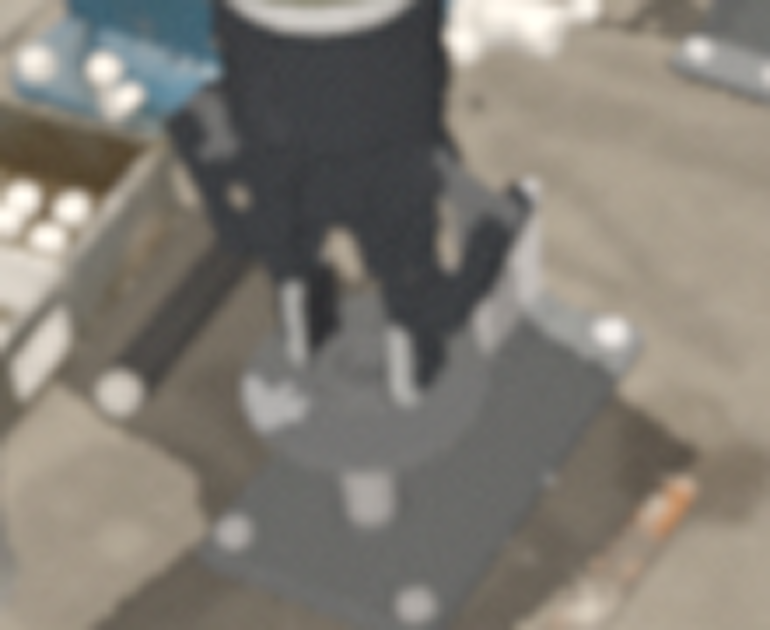

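Emit:
step_arm --moves '[[[0,-0.012,-0.007,0,-0.0018,0.0053,0.38],[0,-0.012,-0.007,0,-0.0018,0.0053,0.38],[0,-0.012,-0.007,0,-0.0018,0.0053,0.38],[0,-0.012,-0.007,0,-0.0018,0.0053,0.38]]]'

```text
clock: 16.7
tcp_pos: [0.6119, -0.0317, 0.1024]
orientation: [0.708, 0.0, 0.707, -0.001]
wrist_force: [0.2, 0.6, -2.2]
finger_gap: 0.0343
```

```bash
python3 - <<'E'
from h import *
s=st(); go([.611,-.0313,.065],0,s)
E
```

```text
t 16.70 tcp [ 0.6119 -0.0317  0.1024] F [ 0.2  0.6 -2.2] gap 0.0343 j [-0.18  0.46 -0.09  1.02 -0.    1.39] yaw -0.002 xdown [ 0.002 -0.001 -1.   ]
row [-0.002, 0.002, 0.001] [0.0374, 0.0005, -0.0009] j6 now 1.39 dist 0.037 ang 0.00
```

Within 1 mm. Lowering and watching the force.

Emit:
step_arm --moves '[[[0,0.002,0.001,0.008,0.0005,-0.001,0.38],[0,0.002,0.001,0.016,0.0005,-0.001,0.38],[0,0.002,0.001,0.024,0.0005,-0.001,0.38],[0,0.002,0.001,0.032,0.0005,-0.001,0.38],[0,0.002,0.001,0.032,0.0005,-0.001,0.38]]]'

```text
clock: 17.2
tcp_pos: [0.6096, -0.031, 0.0684]
orientation: [0.706, 0.001, 0.708, -0.0]
wrist_force: [0.2, 0.8, -3.0]
finger_gap: 0.0338
```

Emit:
step_arm --moves '[[[0,0,0,0.01,0,0.001,0.38],[0,0,0,0.02,0,0.001,0.38],[0,0,0,0.03,0,0.001,0.38],[0,0,0,0.036,0,0.001,0.38],[0,0,0,0.037,0,0.001,0.38],[0,0,0,0.037,0,0.001,0.38]]]'

```text
clock: 17.8
tcp_pos: [0.6104, -0.0309, 0.0313]
orientation: [0.706, 0.001, 0.708, -0.0]
wrist_force: [0.5, 0.0, -3.4]
finger_gap: 0.0335
```

Emit:
step_arm --moves '[[[0,0,0,0,0,0,0.6],[0,0,0,0,0,0,0.6],[0,0,0,-0.03,0,0,0.6],[0,0,0,-0.065,0,0,0.6],[0,0,0,-0.075,0,0,0.6],[0,0,0,-0.075,-0.025,-0.03,0.6],[0,0,0,-0.075,-0.055,-0.06,0.6],[0,0,0,-0.075,-0.09,-0.09,0.6],[0,0,0,-0.07,-0.125,-0.12,0.6],[0,0,0,-0.06,-0.16,-0.145,0.6],[0,0,0,-0.05,-0.197,-0.159,0.6],[0,0,0,-0.04,-0.197,-0.159,0.6]]]'

```text
clock: 19.0
tcp_pos: [0.4503, -0.2319, 0.072]
orientation: [0.706, 0.002, 0.708, -0.003]
wrist_force: [0.1, 0.0, -0.2]
finger_gap: 0.0509
```

```bash
python3 - <<'E'
from h import *
s=st(); go([.4515,-.228,.022],0,s)
p,d=env.read_camera("side")
cv2.imwrite("pics/s11.png",cv2.resize(p[100:280,150:390,::-1],None,fx=3.3,fy=3.3,interpolation=cv2.INTER_CUBIC))
for n in ("side","top"):
  if n=="top": env.read_camera("top")
  for o in env.silhouettes(n,"spacer_88")[:6]:
    print(n,o["confidence"],o["uv"],circfit(outline(n,o["mask"],.004))[0].round(4))
E
```

```text
t 19.00 tcp [ 0.4503 -0.2319  0.072 ] F [ 0.1  0.  -0.2] gap 0.0509 j [-0.63  0.3  -0.41  0.86 -0.    0.95] yaw -0.008 xdown [-0.002 -0.002 -1.   ]
row [-0.008, -0.002, 0.002] [0.05, 0.0041, 0.0013] j6 now 0.95 dist 0.050 ang 0.01
side 0.94 [212.6, 227.8] [ 0.6152 -0.036   0.0435]
side 0.69 [299.4, 206.7] [ 0.4491 -0.227   0.0278]
side 0.69 [284.8, 228.8] [ 0.4407 -0.1265  0.0228]
top 0.94 [225.2, 159.4] [ 0.6095 -0.0337  0.0437]
top 0.51 [253.4, 217.5] [ 0.4377 -0.1295  0.0218]
```

View pics/s11.png

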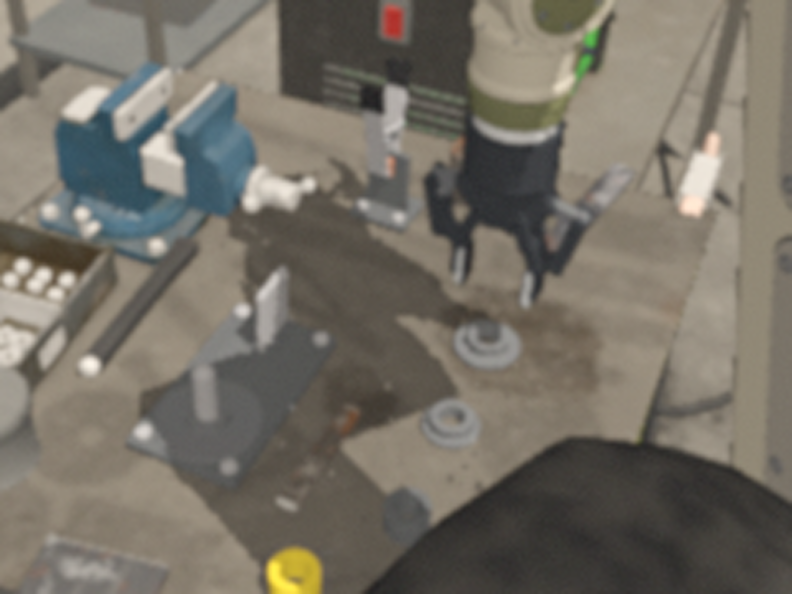

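Emit:
step_arm --moves '[[[0,-0.002,0.002,0.025,0.003,0.001,0.6],[0,-0.002,0.002,0.045,0.003,0.001,0.6],[0,-0.002,0.002,0.051,0.003,0.001,0.58],[0,-0.002,0.002,0.0525,0.003,0.001,0.5],[0,-0.002,0.002,0.0525,0.003,0.001,0.45],[0,-0.002,0.002,0.0525,0.003,0.001,0.41],[0,-0.002,0.002,0.0525,0.003,0.001,0.38],[0,-0.002,0.002,0.0525,0.003,0.001,0.38],[0,-0.002,0.002,0.0525,0.003,0.001,0.38]]]' --force 20

```text
clock: 20.1
tcp_pos: [0.4528, -0.2241, 0.0199]
orientation: [0.707, 0.002, 0.707, 0.001]
wrist_force: [1.3, 0.7, 3.5]
finger_gap: 0.0348
```

```bash
python3 - <<'E'
from h import *
s=st()
p,d=env.read_camera("side");crop("side",p,(295,200),80,60,10,"s12.png")
E
```

```text
t 20.10 tcp [ 0.4528 -0.2241  0.0199] F [1.3 0.7 3.5] gap 0.0348 j [-0.62  0.37 -0.48  0.73  0.    0.95] yaw -0.001 xdown [-0.     0.003 -1.   ]
s12.png origin 255 170 scale 10
```

View pics/s12.png

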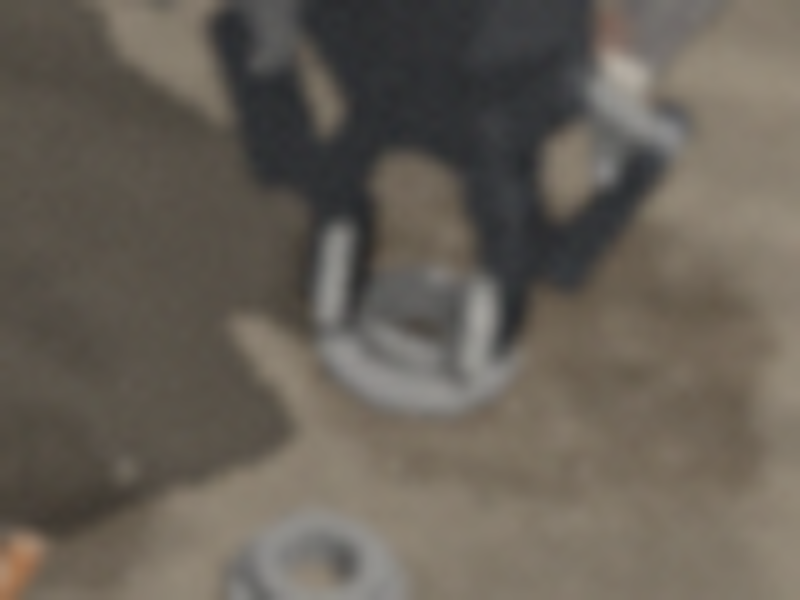

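Emit:
step_arm --moves '[[[0,0,0,-0.001,0,0,0.6],[0,0,0,-0.001,0,0,0.6],[-1.57,0,0,-0.001,-0.003,0,0.6],[-1.57,0,0,-0.001,-0.003,0,0.6],[-1.57,0,0,-0.001,-0.003,0,0.6],[-1.57,0,0,-0.001,-0.003,0,0.6],[-1.57,0,0,-0.001,-0.003,0,0.6],[-1.57,0,0,-0.001,-0.003,0,0.6],[-1.57,0,0,-0.001,-0.003,0,0.6],[-1.57,0,0,-0.001,-0.003,0,0.6],[-1.57,0,0,-0.001,-0.003,0,0.6],[-1.57,0,0,-0.001,-0.003,0,0.6]]]'

```text
clock: 21.35
tcp_pos: [0.4525, -0.2272, 0.0206]
orientation: [0.517, -0.482, 0.516, 0.484]
wrist_force: [-0.8, 0.2, 0.1]
finger_gap: 0.0516
```

```bash
python3 - <<'E'
from h import *
s=st(); go([.4528,-.2275,.0185],np.pi/2,s)
E
```

```text
t 21.35 tcp [ 0.4525 -0.2272  0.0206] F [-0.8  0.2  0.1] gap 0.0516 j [-0.63  0.37 -0.47  0.74  0.   -0.56] yaw 1.505 xdown [-0.001  0.003 -1.   ]
row [-0.066, 0.003, -0.001] [0.0021, -0.0003, -0.0003] j6 now -0.56 dist 0.002 ang 0.07
```

Emit:
step_arm --moves '[[[-0.066,0.003,0,0.002,0,0,0.5],[-0.066,0.003,0,0.002,0,0,0.44],[-0.066,0.003,0,0.002,0,0,0.38],[-0.066,0.003,0,0.002,0,0,0.38],[-0.066,0.003,0,0.002,0,0,0.38],[-0.066,0.003,0,0.002,0,0,0.38]]]' --force 50

```text
clock: 21.95
tcp_pos: [0.4523, -0.2272, 0.0187]
orientation: [0.5, -0.499, 0.501, 0.5]
wrist_force: [-1.6, 0.1, 3.1]
finger_gap: 0.0337
```

Emit:
step_arm --moves '[[[0,0,0,0,0,0,0.38],[0,0,0,-0.03,0,0,0.38],[0,0,0,-0.07,0,0,0.38],[0,0,0,-0.09,0,0,0.38],[0,0,0,-0.09,0,0,0.38],[0,0,0,-0.09,0,0,0.38]]]'

```text
clock: 22.55
tcp_pos: [0.4524, -0.2271, 0.1082]
orientation: [0.5, -0.499, 0.5, 0.5]
wrist_force: [-0.1, -0.6, -1.0]
finger_gap: 0.0336
```

```bash
python3 - <<'E'
from h import *
s=st(); go([.611,-.0313,.11],np.pi/2,s)
p,d=env.read_camera("side");crop("side",p,(300,170),110,90,7,"s13.png")
flange("side",.022,.031)
E
```

```text
t 22.55 tcp [ 0.4524 -0.2271  0.1082] F [-0.1 -0.6 -1. ] gap 0.0336 j [-0.62  0.27 -0.36  0.94 -0.   -0.62] yaw 1.570 xdown [-0.001  0.    -1.   ]
row [-0.001, 0.0, -0.001] [-0.002, -0.1584, 0.1959] j6 now -0.62 dist 0.252 ang 0.00
s13.png origin 245 125 scale 7
side flange n 92 slope x,y [-0.015  0.001] z rel tcp -0.0145 res 0.0012
 sil 0.64 [ 0.4506 -0.2223  0.0271] rel tcp [-0.0012  0.0043] 0.004653656406518442
```

View pics/s13.png

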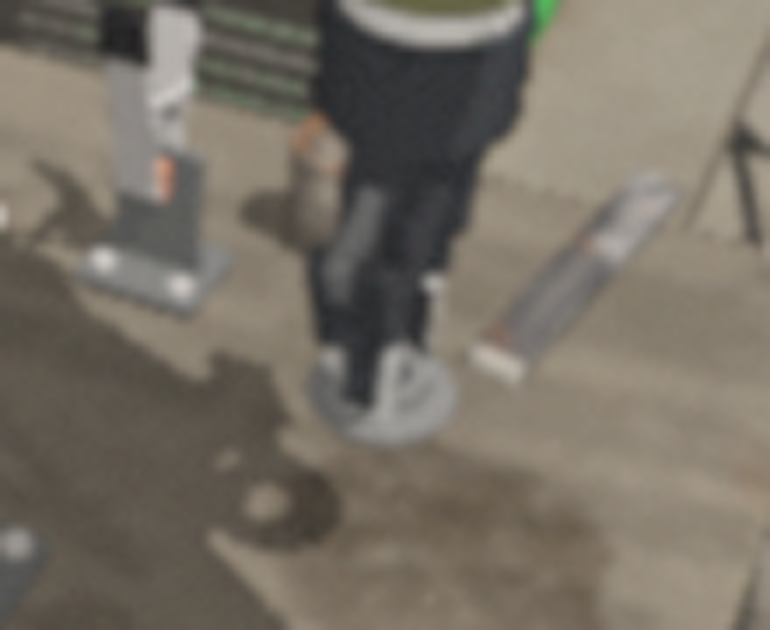

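Emit:
step_arm --moves '[[[0,0,0,-0.002,-0.03,0.035,0.38],[0,0,0,-0.002,-0.06,0.075,0.38],[0,0,0,-0.002,-0.09,0.115,0.38],[0,0,0,-0.002,-0.12,0.15,0.38],[0,0,0,-0.002,-0.145,0.18,0.38],[0,0,0,-0.002,-0.158,0.196,0.38],[0,0,0,-0.002,-0.158,0.196,0.38],[0,0,0,-0.002,-0.158,0.196,0.38],[0,0,0,-0.002,-0.158,0.196,0.38]]]'

```text
clock: 23.6
tcp_pos: [0.6083, -0.0311, 0.1076]
orientation: [0.499, -0.497, 0.501, 0.502]
wrist_force: [1.2, -0.3, -1.7]
finger_gap: 0.0335
```

```bash
python3 - <<'E'
from h import *
s=st(); go([.611,-.0313,.08],np.pi/2,s)
E
```

```text
t 23.60 tcp [ 0.6083 -0.0311  0.1076] F [ 1.2 -0.3 -1.7] gap 0.0335 j [-0.18  0.45 -0.09  1.04  0.   -0.18] yaw 1.569 xdown [-0.007  0.002 -1.   ]
row [-0.001, 0.002, -0.007] [0.0275, -0.0029, -0.0003] j6 now -0.18 dist 0.028 ang 0.01
```

Emit:
step_arm --moves '[[[0,0.002,-0.006,0,-0.0025,0,0.38],[0,0.002,-0.006,0,-0.0025,0,0.38],[0,0.002,-0.006,0.01,-0.0025,0,0.38],[0,0.002,-0.006,0.018,-0.0025,0,0.38],[0,0.002,-0.006,0.026,-0.0025,0,0.38],[0,0.002,-0.006,0.034,-0.0025,0,0.38],[0,0.002,-0.006,0.034,-0.0025,0,0.38]]]'

```text
clock: 24.3
tcp_pos: [0.6094, -0.0308, 0.0716]
orientation: [0.5, -0.499, 0.501, 0.501]
wrist_force: [0.0, -0.2, -1.4]
finger_gap: 0.0334
```

Emit:
step_arm --moves '[[[0,0,0,0.01,-0.001,0,0.38],[0,0,0,0.02,-0.001,0,0.38],[0,0,0,0.025,-0.001,0,0.38],[0,0,0,0.0265,-0.001,0,0.38],[0,0,0,0.0265,-0.001,0,0.38],[0,0,0,0.0265,-0.001,0,0.38]]]'

```text
clock: 24.9
tcp_pos: [0.6105, -0.0308, 0.0454]
orientation: [0.5, -0.499, 0.501, 0.501]
wrist_force: [0.9, -0.1, -1.6]
finger_gap: 0.0337
```

Emit:
step_arm --moves '[[[0,0,0,0,0,0,0.6],[0,0,0,0,0,0,0.6],[0,0,0,-0.03,0,0,0.6],[0,0,0,-0.055,0,0,0.6],[0,0,0,-0.06,0.03,-0.015,0.6],[0,0,0,-0.06,0.07,-0.035,0.6],[0,0,0,-0.055,0.11,-0.06,0.6],[0,0,0,-0.04,0.145,-0.085,0.6],[0,0,0,-0.02,0.169,-0.098,0.6],[0,0,0,-0.01,0.169,-0.098,0.6],[0,0,0,-0.01,0.169,-0.098,0.6],[0,0,0,-0.01,0.169,-0.098,0.6]]]'

```text
clock: 26.1
tcp_pos: [0.4428, -0.1287, 0.0565]
orientation: [0.5, -0.499, 0.501, 0.5]
wrist_force: [0.7, -1.0, -0.4]
finger_gap: 0.0512
```

```bash
python3 - <<'E'
from h import *
s=st(); go([.4415,-.1285,.0195],np.pi/2,s)
p,d=env.read_camera("side")
cv2.imwrite("pics/s14.png",cv2.resize(p[130:280,170:370,::-1],None,fx=4,fy=4,interpolation=cv2.INTER_CUBIC))
for n in ("side","top"):
  if n=="top": env.read_camera("top")
  for o in env.silhouettes(n,"spacer_88")[:6]:
    print(n,o["confidence"],o["uv"],circfit(outline(n,o["mask"],.004))[0].round(4))
E
```

```text
t 26.10 tcp [ 0.4428 -0.1287  0.0565] F [ 0.7 -1.  -0.4] gap 0.0512 j [-0.46  0.24 -0.54  0.79 -0.   -0.46] yaw 1.570 xdown [-0.001  0.    -1.   ]
row [-0.001, 0.0, -0.001] [0.037, 0.0012, 0.0002] j6 now -0.46 dist 0.037 ang 0.00
side 0.76 [214.0, 234.1] [ 0.6142 -0.0361  0.0417]
side 0.64 [210.4, 227.2] [ 0.6231 -0.0445  0.0265]
side 0.6 [287.9, 228.8] [ 0.4396 -0.1204  0.0203]
side 0.22 [226.2, 211.4] [ 0.6251 -0.0878  0.0862]
top 0.49 [225.7, 157.6] [ 0.6117 -0.0329  0.0286]
```

View pics/s14.png

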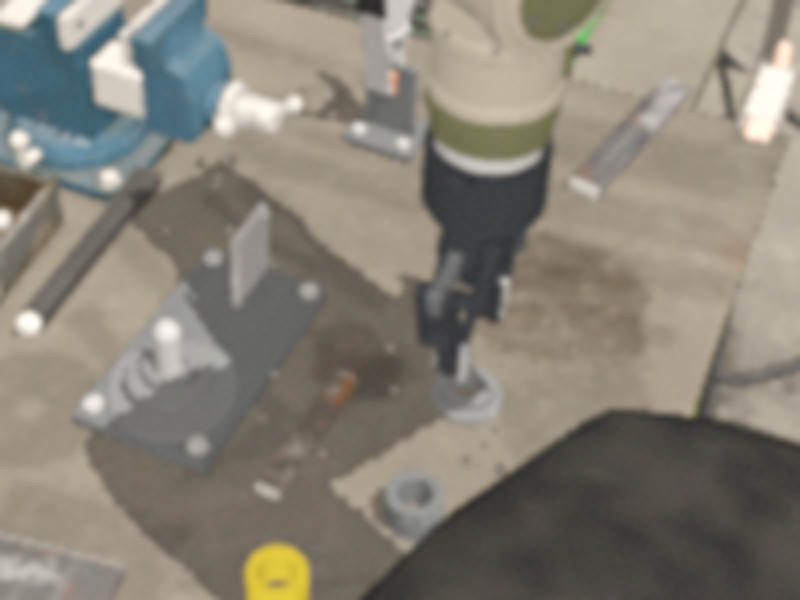

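Emit:
step_arm --moves '[[[0,0,0,0.02,0.001,0,0.6],[0,0,0,0.032,0.001,0,0.6],[0,0,0,0.036,0.001,0,0.58],[0,0,0,0.037,0.001,0,0.5],[0,0,0,0.037,0.001,0,0.45],[0,0,0,0.037,0.001,0,0.41],[0,0,0,0.037,0.001,0,0.38],[0,0,0,0.037,0.001,0,0.38],[0,0,0,0.037,0.001,0,0.38]]]' --force 20

```text
clock: 27.2
tcp_pos: [0.4423, -0.1287, 0.02]
orientation: [0.5, -0.5, 0.5, 0.5]
wrist_force: [-0.5, -0.7, 3.9]
finger_gap: 0.0354
```

```bash
python3 - <<'E'
from h import *
s=st()
p,d=env.read_camera("side");crop("side",p,(285,225),80,60,10,"s15.png")
E
```

```text
t 27.20 tcp [ 0.4423 -0.1287  0.02  ] F [-0.5 -0.7  3.9] gap 0.0354 j [-0.46  0.29 -0.59  0.69 -0.   -0.46] yaw 1.571 xdown [-0. -0. -1.]
s15.png origin 245 195 scale 10
```

View pics/s15.png

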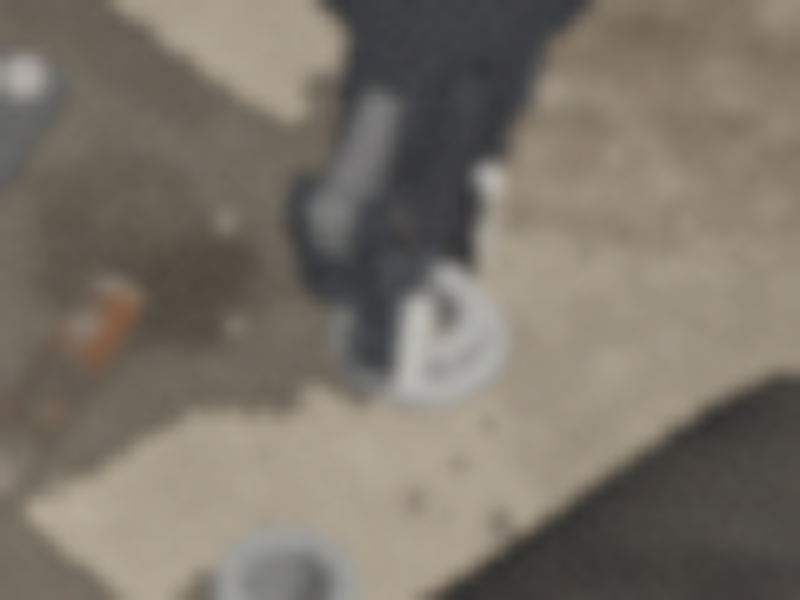

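Emit:
step_arm --moves '[[[0,0,0,-0.001,0,0,0.6],[0.1,0,0,-0.001,0,0,0.6],[1.57,0,0,-0.001,0,0,0.6],[1.57,0,0,-0.001,0,0,0.6],[1.57,0,0,-0.001,0,0,0.6],[1.57,0,0,-0.001,0,0,0.6],[1.57,0,0,-0.001,0,0,0.6],[1.57,0,0,-0.001,0,0,0.6],[1.57,0,0,-0.001,0,0,0.6],[1.57,0,0,-0.001,0,0,0.6],[1.57,0,0,-0.001,0,0,0.6],[1.57,0,0,-0.001,0,0,0.6]]]'

```text
clock: 28.45
tcp_pos: [0.442, -0.1287, 0.0208]
orientation: [0.707, 0.002, 0.707, -0.002]
wrist_force: [-0.8, 0.1, -0.1]
finger_gap: 0.0511
```

```bash
python3 - <<'E'
from h import *
s=st(); go([.4423,-.1287,.0188],0,s)
E
```

```text
t 28.45 tcp [ 0.442  -0.1287  0.0208] F [-0.8  0.1 -0.1] gap 0.0511 j [-0.46  0.29 -0.59  0.69 -0.    1.12] yaw -0.005 xdown [-0.001 -0.    -1.   ]
row [-0.005, -0.001, 0.0] [0.002, -0.0, 0.0003] j6 now 1.12 dist 0.002 ang 0.01
```

Emit:
step_arm --moves '[[[-0.005,0,0,0.002,0,0,0.5],[-0.005,0,0,0.002,0,0,0.44],[-0.005,0,0,0.002,0,0,0.38],[-0.005,0,0,0.002,0,0,0.38],[-0.005,0,0,0.002,0,0,0.38],[-0.005,0,0,0.002,0,0,0.38]]]' --force 50

```text
clock: 29.05
tcp_pos: [0.4417, -0.1286, 0.0188]
orientation: [0.707, -0.0, 0.708, 0.0]
wrist_force: [-2.4, 0.1, 4.7]
finger_gap: 0.0342
```

Emit:
step_arm --moves '[[[0,0,0,0,0,0,0.38],[0,0,0,-0.03,0,0,0.38],[0,0,0,-0.07,0,0,0.38],[0,0,0,-0.09,0,0,0.38],[0,0,0,-0.09,0,0,0.38],[0,0,0,-0.09,0,0,0.38]]]'

```text
clock: 29.65
tcp_pos: [0.4421, -0.1286, 0.1085]
orientation: [0.707, -0.0, 0.707, 0.0]
wrist_force: [-0.1, 0.1, -2.2]
finger_gap: 0.034
```

```bash
python3 - <<'E'
from h import *
s=st(); go([.611,-.0313,.11],0,s)
p,d=env.read_camera("side");crop("side",p,(280,195),110,90,7,"s16.png")
flange("side",.02,.026)
E
```

```text
t 29.65 tcp [ 0.4421 -0.1286  0.1085] F [-0.1  0.1 -2.2] gap 0.0340 j [-0.46  0.18 -0.47  0.92 -0.    1.11] yaw 0.000 xdown [-0.001 -0.    -1.   ]
row [0.0, -0.001, 0.0] [-0.0016, 0.0972, 0.1689] j6 now 1.11 dist 0.195 ang 0.00
s16.png origin 225 150 scale 7
side flange n 49 slope x,y [-0.    0.01] z rel tcp -0.0152 res 0.0016
 sil 0.69 [ 0.4432 -0.1263  0.0237] rel tcp [0.0018 0.0019] 0.00315478341466151
```

View pics/s16.png

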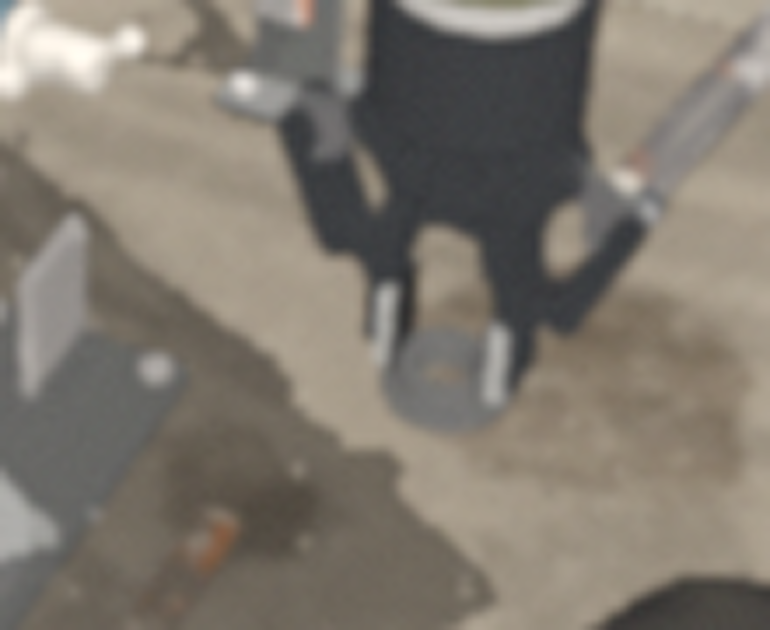

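Held level, no shift. Now over to the arbor.

Emit:
step_arm --moves '[[[0,0,0,-0.002,0.025,0.04,0.38],[0,0,0,-0.002,0.05,0.08,0.38],[0,0,0,-0.002,0.07,0.12,0.38],[0,0,0,-0.002,0.09,0.15,0.38],[0,0,0,-0.002,0.097,0.169,0.38],[0,0,0,-0.002,0.097,0.169,0.38],[0,0,0,-0.002,0.097,0.169,0.38],[0,0,0,-0.002,0.097,0.169,0.38]]]'

```text
clock: 30.6
tcp_pos: [0.608, -0.0313, 0.1077]
orientation: [0.705, 0.001, 0.709, 0.0]
wrist_force: [-0.3, -0.4, -0.9]
finger_gap: 0.0335
```

```bash
python3 - <<'E'
from h import *
s=st(); go([.611,-.0313,.08],0,s)
E
```

```text
t 30.60 tcp [ 0.608  -0.0313  0.1077] F [-0.3 -0.4 -0.9] gap 0.0335 j [-0.18  0.45 -0.09  1.04  0.    1.39] yaw -0.000 xdown [-0.007  0.001 -1.   ]
row [-0.0, -0.007, -0.001] [0.0276, -0.0001, 0.0032] j6 now 1.39 dist 0.028 ang 0.01
```

Emit:
step_arm --moves '[[[0,-0.006,0,0,0,0.003,0.38],[0,-0.006,0,0,0,0.003,0.38],[0,-0.006,0,0.01,0,0.003,0.38],[0,-0.006,0,0.018,0,0.003,0.38],[0,-0.006,0,0.026,0,0.003,0.38],[0,-0.006,0,0.034,0,0.003,0.38],[0,-0.006,0,0.034,0,0.003,0.38]]]'

```text
clock: 31.3
tcp_pos: [0.6096, -0.031, 0.0718]
orientation: [0.706, 0.001, 0.708, 0.001]
wrist_force: [0.0, -0.3, -1.9]
finger_gap: 0.0341
```

Emit:
step_arm --moves '[[[0,0,0,0.007,0,0.001,0.38],[0,0,0,0.011,0,0.001,0.38],[0,0,0,0.0125,0,0.001,0.38],[0,0,0,0.0125,0,0.001,0.38],[0,0,0,0.0125,0,0.001,0.38]]]'

```text
clock: 31.8
tcp_pos: [0.6107, -0.031, 0.0595]
orientation: [0.706, 0.001, 0.708, 0.001]
wrist_force: [0.5, -0.0, -0.8]
finger_gap: 0.0343
```

Emit:
step_arm --moves '[[[0,0,0,0,0,0,0.6],[0,0,0,0,0,0,0.6],[0,0,0,-0.03,0,0,0.6],[0,0,0,-0.05,0,0,0.6],[0,0,0,-0.055,0,-0.04,0.6],[0,0,0,-0.055,0.005,-0.085,0.6],[0,0,0,-0.05,0.01,-0.13,0.6],[0,0,0,-0.03,0.01,-0.165,0.6],[0,0,0,-0.01,0.01,-0.181,0.6],[0,0,0,-0.005,0.01,-0.181,0.6],[0,0,0,-0.005,0.01,-0.181,0.6]]]'

```text
clock: 32.9
tcp_pos: [0.4304, -0.0211, 0.0653]
orientation: [0.706, 0.001, 0.708, 0.0]
wrist_force: [0.5, 0.0, 0.2]
finger_gap: 0.0515
```

```bash
python3 - <<'E'
from h import *
s=st(); go([.4296,-.021,.023],0,s)
p,d=env.read_camera("side")
cv2.imwrite("pics/s17.png",cv2.resize(p[150:300,150:350,::-1],None,fx=4,fy=4,interpolation=cv2.INTER_CUBIC))
E
```

```text
t 32.90 tcp [ 0.4304 -0.0211  0.0653] F [0.5 0.  0.2] gap 0.0515 j [-0.24  0.18 -0.6   0.79  0.    1.33] yaw -0.001 xdown [-0.003  0.002 -1.   ]
row [-0.001, -0.003, -0.002] [0.0423, 0.0, -0.0007] j6 now 1.33 dist 0.042 ang 0.00
```

View pics/s17.png

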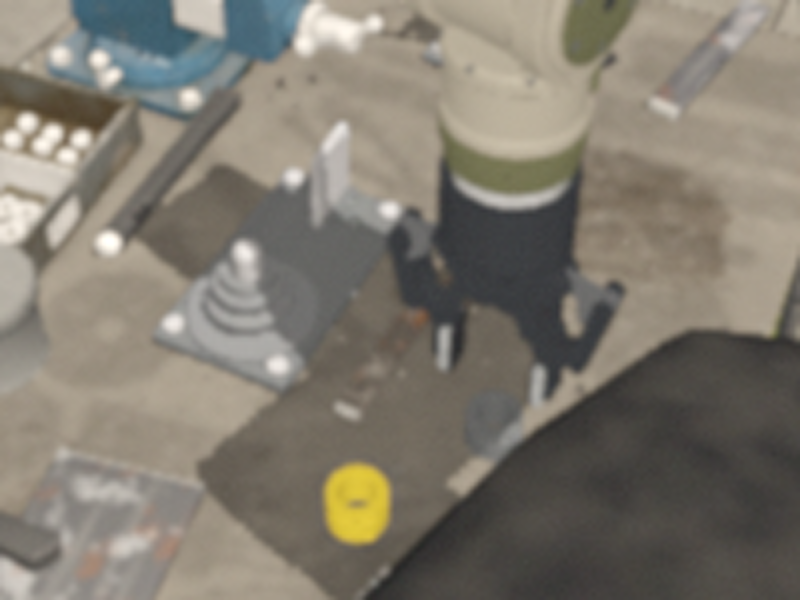

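Emit:
step_arm --moves '[[[0,-0.003,-0.002,0.02,0,0,0.6],[0,-0.003,-0.002,0.035,0,0,0.6],[0,-0.003,-0.002,0.042,0,0,0.6],[0,-0.003,-0.002,0.042,0,0,0.5],[0,-0.003,-0.002,0.042,0,0,0.44],[0,-0.003,-0.002,0.042,0,0,0.38],[0,-0.003,-0.002,0.042,0,0,0.38],[0,-0.003,-0.002,0.042,0,0,0.38],[0,-0.003,-0.002,0.042,0,0,0.38]]]' --force 40

```text
clock: 33.85
tcp_pos: [0.4328, -0.0215, 0.0247]
orientation: [0.709, -0.0, 0.706, -0.0]
wrist_force: [1.4, 0.3, 4.6]
finger_gap: 0.0349
```

Emit:
step_arm --moves '[[[0,0,0,-0.03,0,0,0.38],[0,0,0,-0.07,0,0,0.38],[0,0,0,-0.09,0,0,0.38],[0,0,0,-0.09,0,0,0.38],[0,0,0,-0.09,0,0,0.38]]]'

```text
clock: 34.35
tcp_pos: [0.432, -0.0214, 0.1143]
orientation: [0.709, -0.0, 0.706, -0.0]
wrist_force: [-0.9, 0.3, -1.2]
finger_gap: 0.0349
```

```bash
python3 - <<'E'
from h import *
s=st(); go([.611,-.0313,.12],0,s)
p,d=env.read_camera("side");crop("side",p,(275,230),110,90,7,"s18.png")
E
```

```text
t 34.35 tcp [ 0.432  -0.0214  0.1143] F [-0.9  0.3 -1.2] gap 0.0349 j [-0.24  0.12 -0.53  0.92 -0.    1.34] yaw -0.000 xdown [ 0.004 -0.001 -1.   ]
row [-0.0, 0.004, 0.001] [-0.005, -0.0099, 0.179] j6 now 1.34 dist 0.179 ang 0.00
s18.png origin 220 185 scale 7
```

View pics/s18.png

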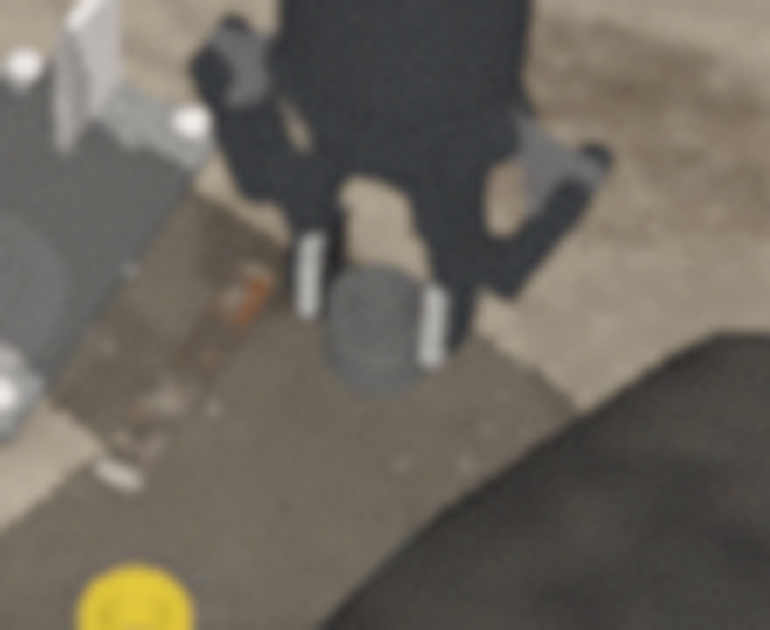

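Emit:
step_arm --moves '[[[0,0.004,0,-0.005,-0.003,0.04,0.38],[0,0.004,0,-0.005,-0.006,0.085,0.38],[0,0.004,0,-0.005,-0.01,0.13,0.38],[0,0.004,0,-0.005,-0.01,0.165,0.38],[0,0.004,0,-0.005,-0.01,0.179,0.38],[0,0.004,0,-0.005,-0.01,0.179,0.38],[0,0.004,0,-0.005,-0.01,0.179,0.38],[0,0.004,0,-0.005,-0.01,0.179,0.38]]]'

```text
clock: 35.2
tcp_pos: [0.6084, -0.031, 0.1178]
orientation: [0.705, 0.0, 0.709, -0.0]
wrist_force: [-0.4, -0.2, -1.0]
finger_gap: 0.035
```

```bash
python3 - <<'E'
from h import *
s=st(); go([.611,-.0313,.0795],0,s)
p,d=env.read_camera("side");crop("side",p,(215,200),110,90,7,"s19.png")
E
```

```text
t 35.20 tcp [ 0.6084 -0.031   0.1178] F [-0.4 -0.2 -1. ] gap 0.0350 j [-0.18  0.44 -0.07  1.06 -0.    1.39] yaw -0.000 xdown [-0.005 -0.    -1.   ]
row [-0.0, -0.005, 0.0] [0.0383, -0.0003, 0.0028] j6 now 1.39 dist 0.038 ang 0.00
s19.png origin 160 155 scale 7
```

View pics/s19.png

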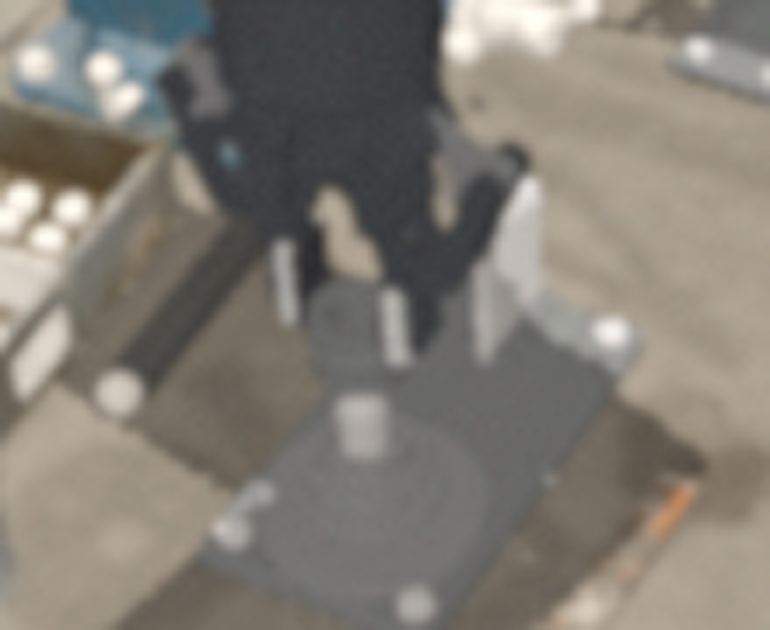

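Emit:
step_arm --moves '[[[0,-0.005,0,0,0,0.003,0.38],[0,-0.005,0,0,0,0.003,0.38],[0,-0.005,0,0.01,0,0.003,0.38],[0,-0.005,0,0.019,0,0.003,0.38],[0,-0.005,0,0.028,0,0.0025,0.38],[0,-0.005,0,0.035,0,0.0025,0.38],[0,-0.005,0,0.038,0,0.0025,0.38],[0,-0.005,0,0.038,0,0.0025,0.38],[0,-0.005,0,0.038,0,0.0025,0.38]]]'

```text
clock: 36.15
tcp_pos: [0.6112, -0.0311, 0.0804]
orientation: [0.708, 0.0, 0.707, -0.0]
wrist_force: [0.8, -0.3, -0.3]
finger_gap: 0.0347
```

Emit:
step_arm --moves '[[[0,0,0,0.0015,0,0,0.38],[0,0,0,0.0015,0,0,0.38],[0,0,0,0.0015,0,0,0.6],[0,0,0,0.0015,0,0,0.6],[0,0,0,-0.03,0,0,0.7],[0,0,0,-0.07,0,0,0.8],[0,0,0,-0.12,0,0,1],[0,0,0,-0.16,-0.02,-0.01,1],[0,0,0,-0.16,-0.06,-0.02,1],[0,0,0,-0.16,-0.1,-0.03,1],[0,0,0,-0.16,-0.12,-0.04,1],[0,0,0,-0.16,-0.12,-0.04,1]]]'

```text
clock: 37.35
tcp_pos: [0.57, -0.1538, 0.2408]
orientation: [0.708, 0.001, 0.706, -0.002]
wrist_force: [-0.6, 0.7, -1.2]
finger_gap: 0.0853
```

```bash
python3 - <<'E'
from h import *
s=st()
p,d=env.read_camera("side");crop("side",p,(240,190),160,120,5,"s20.png"); W=world("side",d)
for o in env.silhouettes("side","collar")[:4]:
    w=W[o["mask"]&(d>0)]; print(o["confidence"],o["uv"],np.percentile(w,[2,50,98],axis=0).round(3).tolist())
for o in env.silhouettes("side","clip")[:2]:
    w=W[o["mask"]&(d>0)]; print("clip",o["confidence"],o["uv"])
    for a,b in ((.12,.135),(.135,.17)):
        q=w[(w[:,2]>a)&(w[:,2]<b)]; print(np.percentile(q,[3,50,97],axis=0).round(4).tolist())
m=(d>0)&(abs(W[...,0]-.614)<.05)&(abs(W[...,1]+.355)<.05)
for z0,z1 in ((.02,.055),(.055,.08),(.005,.012)):
    q=W[m&(W[...,2]>z0)&(W[...,2]<z1)]; print(z0,len(q),np.percentile(q,[3,50,97],axis=0).round(4).tolist())
E
```

```text
t 37.35 tcp [ 0.57   -0.1538  0.2408] F [-0.6  0.7 -1.2] gap 0.0853 j [-0.4   0.34  0.08  1.31 -0.    1.18] yaw -0.005 xdown [ 0.002 -0.001 -1.   ]
s20.png origin 160 130 scale 5
0.72 [210.5, 216.3] [[0.594, -0.043, 0.053], [0.608, -0.023, 0.073], [0.625, -0.01, 0.08]]
0.6 [236.6, 276.3] [[0.458, 0.054, -0.001], [0.474, 0.072, 0.019], [0.49, 0.087, 0.028]]
clip 0.5 [263.0, 142.3]
[[0.6186, -0.3338, 0.1254], [0.6228, -0.3307, 0.1316], [0.6253, -0.3306, 0.1347]]
[[0.6175, -0.332, 0.1369], [0.622, -0.3287, 0.1423], [0.6259, -0.3269, 0.15]]
0.02 110 [[0.5885, -0.3587, 0.0209], [0.6072, -0.3543, 0.0355], [0.6317, -0.3464, 0.0542]]
0.055 90 [[0.5901, -0.37, 0.0566], [0.6082, -0.3526, 0.0686], [0.6265, -0.3421, 0.0791]]
0.005 122 [[0.5822, -0.3746, 0.0055], [0.6069, -0.3459, 0.0079], [0.6371, -0.3318, 0.0113]]
```

View pics/s20.png

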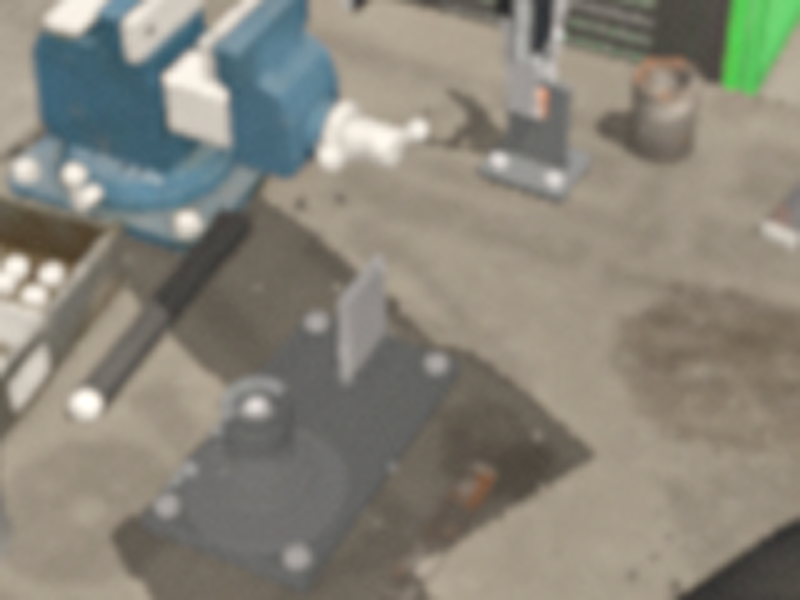

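```bash
python3 - <<'E'
from h import *
d=np.load("pics/top0.npy"); W=world("top",d)
m=(d>0)&(abs(W[...,0]-.60)<.06)&(abs(W[...,1]+.35)<.06)&(W[...,2]>.0045)&(W[...,2]<.0125)
n,l,s,c=cv2.connectedComponentsWithStats(cv2.morphologyEx(m.astype(np.uint8),cv2.MORPH_CLOSE,np.ones((3,3))))
k=1+np.argmax(s[1:,4]); print(s[k]); P=np.array([ray("top",(u,v),.008)[:2] for v,u in zip(*np.where(l==k))],np.float32)*1000
print(cv2.minAreaRect(P))
m=(d>0)&(abs(W[...,0]-.614)<.05)&(abs(W[...,1]+.36)<.05)&(W[...,2]>.137)
w=W[m]; 
for k in (w[w[:,1]>-.36],w[w[:,1]<-.36]): print(len(k),k.mean(0).round(4),k.min(0).round(4),k.max(0).round(4))
m=(d>0)&(abs(W[...,0]-.61)<.05)&(abs(W[...,1]+.355)<.02)&(W[...,2]>.06)&(W[...,2]<.085)
w=W[m]; print(len(w),w.mean(0).round(4),w.min(0).round(4),w.max(0).round(4))
go([.618,-.359,.22],np.pi/2+.03)
E
```

```text
[320 139  28  35 328]
((606.9063720703125, -367.0131530761719), (103.38099670410156, 78.75981903076172), 2.2919342517852783)
17 [ 0.6142 -0.3351  0.1507] [ 0.6039 -0.3389  0.1383] [ 0.6248 -0.3322  0.1605]
35 [ 0.6142 -0.3871  0.1503] [ 0.6029 -0.3905  0.1377] [ 0.6262 -0.3841  0.1613]
57 [ 0.608  -0.3618  0.0716] [ 0.5867 -0.3747  0.0601] [ 0.6301 -0.3491  0.0838]
row [1.54, 0.001, -0.001] [0.0206, -0.2083, 0.047] j6 now 1.18 dist 0.215 ang 1.54
```

Emit:
step_arm --moves '[[[-0.14,0,0,0,-0.02,0.005,1],[-0.28,0,0,0,-0.04,0.01,1],[-0.42,0,0,0,-0.06,0.015,1],[-0.56,0,0,0,-0.08,0.02,1],[-0.7,0,0,0,-0.1,0.025,1],[-0.84,0,0,0,-0.12,0.03,1],[-0.98,0,0,0,-0.14,0.035,1],[-1.12,0,0,0,-0.16,0.04,1],[-1.26,0,0,0,-0.18,0.045,1],[-1.4,0,0,0.01,-0.204,0.047,1],[-1.56,0,0,0.03,-0.204,0.047,1],[-1.56,0,0,0.03,-0.204,0.047,1]]]'

```text
clock: 38.7
tcp_pos: [0.6176, -0.3532, 0.207]
orientation: [0.503, -0.496, 0.502, 0.499]
wrist_force: [-1.2, 0.2, -0.5]
finger_gap: 0.0852
```

```bash
python3 - <<'E'
from h import *
s=st(); go([.617,-.3585,.137],np.pi/2+.01,s)
p,d=env.read_camera("side");crop("side",p,(268,115),110,90,7,"s21.png"); print(proj("side",s["tcp_pos"]))
E
```

```text
t 38.70 tcp [ 0.6176 -0.3532  0.207 ] F [-1.2  0.2 -0.5] gap 0.0852 j [-0.63  0.61  0.42  1.39  0.   -0.62] yaw 1.561 xdown [-0.002  0.004 -1.   ]
row [-0.02, 0.004, -0.002] [0.0699, 0.0004, -0.0055] j6 now -0.62 dist 0.070 ang 0.02
s21.png origin 213 70 scale 7
[266.4593867  107.24735736]
```

View pics/s21.png

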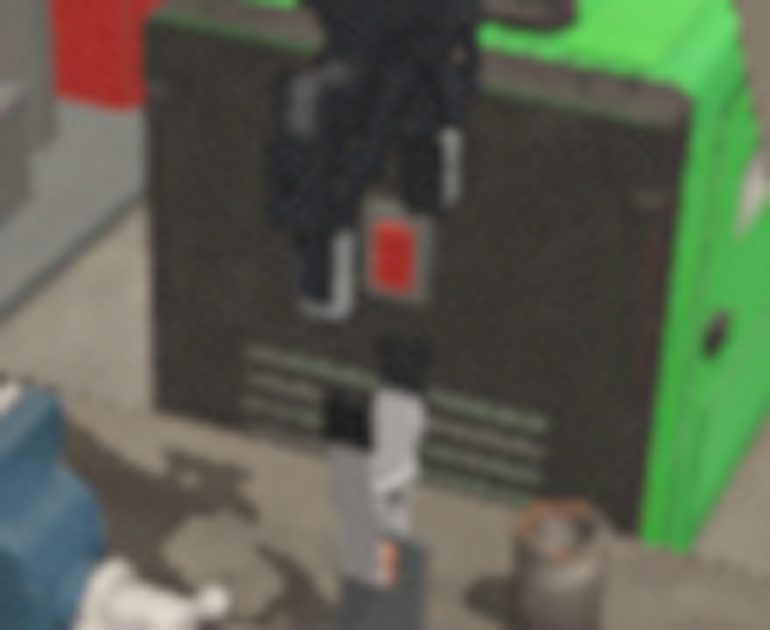

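Emit:
step_arm --moves '[[[-0.02,0.004,-0.002,0.005,0,-0.0055,1],[-0.02,0.004,-0.002,0.015,0,-0.0055,1],[-0.02,0.004,-0.002,0.03,0,-0.0055,1],[-0.02,0.004,-0.002,0.03,0,-0.0055,1],[-0.02,0.004,-0.002,0.03,0,-0.0055,1]]]' --force 30

```text
clock: 39.25
tcp_pos: [0.6176, -0.358, 0.1787]
orientation: [-0.498, 0.502, -0.498, -0.502]
wrist_force: [0.2, -0.3, 1.3]
finger_gap: 0.0853
```

```bash
python3 - <<'E'
from h import *
s=st(); go([.617,-.3585,.135],np.pi/2+.01,s)
p,d=env.read_camera("side");crop("side",p,(268,115),80,60,10,"s22.png"); W=world("side",d)
t=s["tcp_pos"]
m=(d>0)&(abs(W[...,0]-t[0])<.03)&(abs(W[...,1]-t[1])<.09)&(W[...,2]>.16)&(W[...,2]<.2)
w=W[m]
for k in (w[w[:,1]>t[1]],w[w[:,1]<t[1]]):
    if len(k)>4: print("finger",len(k),np.percentile(k,[3,50,97],axis=0).round(4).tolist())
m=(d>0)&(abs(W[...,0]-.617)<.03)&(abs(W[...,1]+.358)<.05)&(W[...,2]>.12)&(W[...,2]<.156)
w=W[m]
for k in (w[w[:,1]>-.358],w[w[:,1]<-.358]):
    if len(k)>4: print("handle",len(k),np.percentile(k,[3,50,97],axis=0).round(4).tolist())
E
```

```text
t 39.25 tcp [ 0.6176 -0.358   0.1787] F [ 0.2 -0.3  1.3] gap 0.0853 j [-0.64  0.61  0.36  1.32 -0.   -0.65] yaw 1.579 xdown [ 0.    -0.001 -1.   ]
row [-0.002, -0.001, 0.0] [0.0437, 0.0007, -0.0005] j6 now -0.65 dist 0.044 ang 0.00
s22.png origin 228 85 scale 10
finger 38 [[0.6066, -0.3112, 0.1812], [0.6117, -0.3049, 0.1924], [0.6252, -0.2981, 0.1988]]
finger 41 [[0.6072, -0.405, 0.1817], [0.6173, -0.3999, 0.1903], [0.6278, -0.397, 0.1986]]
handle 71 [[0.6059, -0.3347, 0.1222], [0.6169, -0.3299, 0.141], [0.6285, -0.3256, 0.1553]]
handle 82 [[0.6053, -0.3862, 0.1225], [0.6158, -0.3812, 0.1403], [0.6275, -0.3763, 0.1552]]
```

View pics/s22.png

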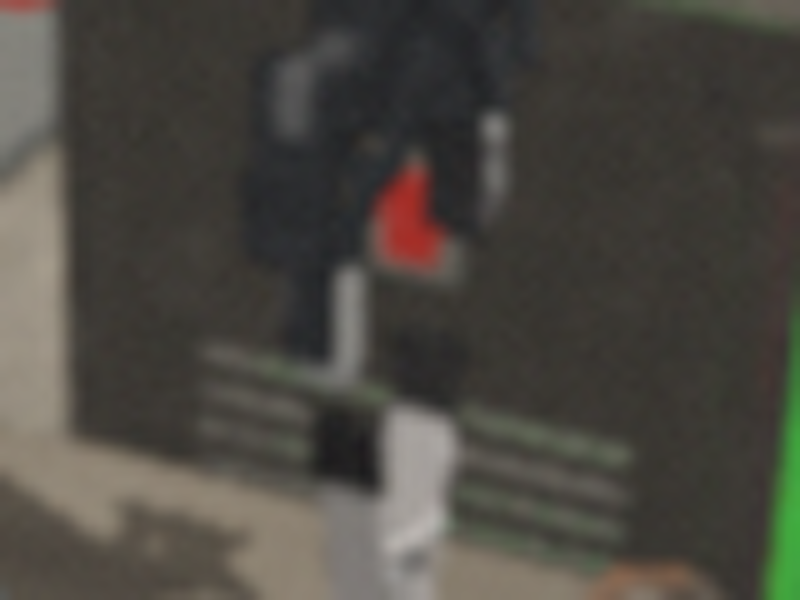

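Emit:
step_arm --moves '[[[0,0,0,0.01,0,-0.0005,1],[0,0,0,0.025,0,-0.0005,1],[0,0,0,0.038,0,-0.0005,1],[0,0,0,0.042,0,-0.0005,1],[0,0,0,0.042,0,-0.0005,0.85],[0,0,0,0.042,0,-0.0005,0.75],[0,0,0,0.042,0,-0.0005,0.7],[0,0,0,0.042,0,-0.0005,0.68],[0,0,0,0.042,0,-0.0005,0.68]]]' --force 30

```text
clock: 40.2
tcp_pos: [0.6181, -0.3589, 0.1375]
orientation: [-0.498, 0.503, -0.498, -0.501]
wrist_force: [0.1, -0.5, -1.8]
finger_gap: 0.0582
```

```bash
python3 - <<'E'
from h import *
s=st()
p,d=env.read_camera("side");crop("side",p,(268,125),80,60,10,"s23.png")
E
```

```text
t 40.20 tcp [ 0.6181 -0.3589  0.1375] F [ 0.1 -0.5 -1.8] gap 0.0582 j [-0.64  0.63  0.29  1.23 -0.   -0.65] yaw 1.579 xdown [ 0.001 -0.002 -1.   ]
s23.png origin 228 95 scale 10
```

View pics/s23.png

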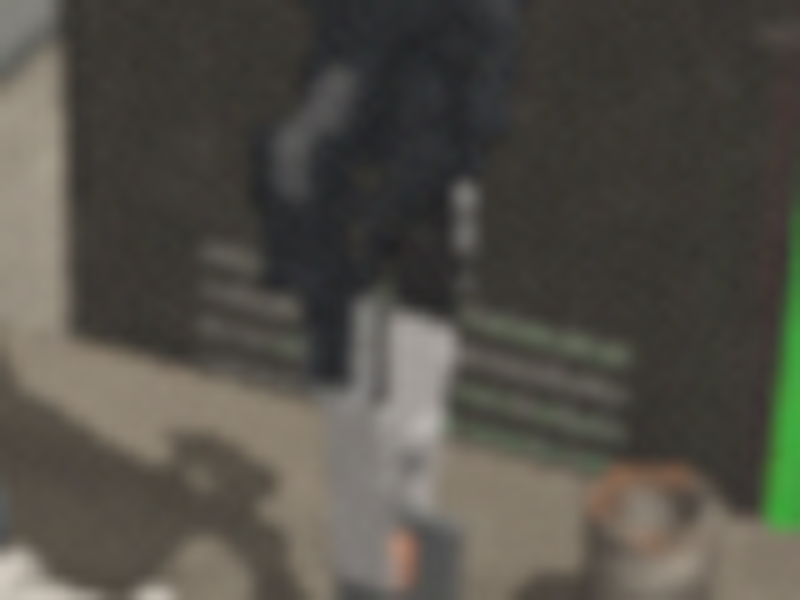

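Emit:
step_arm --moves '[[[0,0,0,0,0,0,0.62],[0,0,0,0,0,0,0.56],[0,0,0,0,0,0,0.5],[0,0,0,0,0,0,0.45],[0,0,0,0,0,0,0.4],[0,0,0,0,0,0,0.35],[0,0,0,0,0,0,0.35],[0,0,0,0,0,0,0.35]]]' --force 40

```text
clock: 41.05
tcp_pos: [0.618, -0.3589, 0.1374]
orientation: [-0.498, 0.503, -0.498, -0.501]
wrist_force: [-0.2, 0.6, -0.9]
finger_gap: 0.0341
```

```bash
python3 - <<'E'
from h import *
s=st()
p,d=env.read_camera("side");crop("side",p,(268,130),80,60,10,"s24.png")
E
```

```text
t 41.05 tcp [ 0.618  -0.3589  0.1374] F [-0.2  0.6 -0.9] gap 0.0341 j [-0.64  0.63  0.29  1.23 -0.   -0.65] yaw 1.579 xdown [ 0.001 -0.002 -1.   ]
s24.png origin 228 100 scale 10
```

View pics/s24.png

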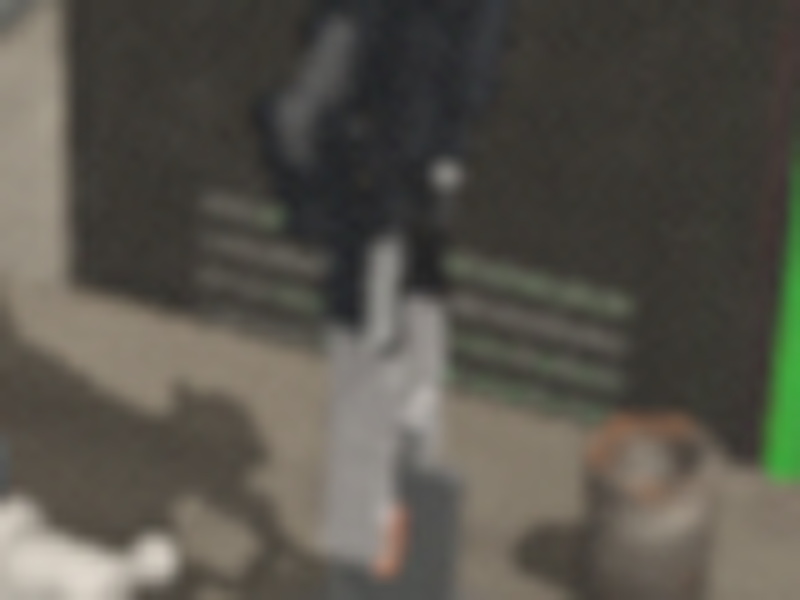

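Emit:
step_arm --moves '[[[0,0,0,-0.01,0,0,0.35],[0,0,0,-0.025,0,0,0.35],[0,0,0,-0.045,0,0,0.35],[0,0,0,-0.07,0,0,0.35],[0,0,0,-0.09,0,0,0.35],[0,0,0,-0.09,0,0,0.35],[0,0,0,-0.09,0,0,0.35]]]'

```text
clock: 41.8
tcp_pos: [0.6182, -0.3589, 0.2279]
orientation: [-0.498, 0.503, -0.498, -0.501]
wrist_force: [-0.4, 0.2, -3.0]
finger_gap: 0.0338
```

```bash
python3 - <<'E'
from h import *
s=st(); go([.614,-.141,.22],.03,s)
p,d=env.read_camera("side");crop("side",p,(268,110),110,90,7,"s25.png")
E
```

```text
t 41.80 tcp [ 0.6182 -0.3589  0.2279] F [-0.4  0.2 -3. ] gap 0.0338 j [-0.64  0.61  0.47  1.43 -0.   -0.65] yaw 1.579 xdown [ 0.002 -0.003 -1.   ]
row [1.549, -0.0, 0.004] [0.0073, 0.0025, 0.218] j6 now -0.65 dist 0.218 ang 1.55
s25.png origin 213 65 scale 7
```

View pics/s25.png

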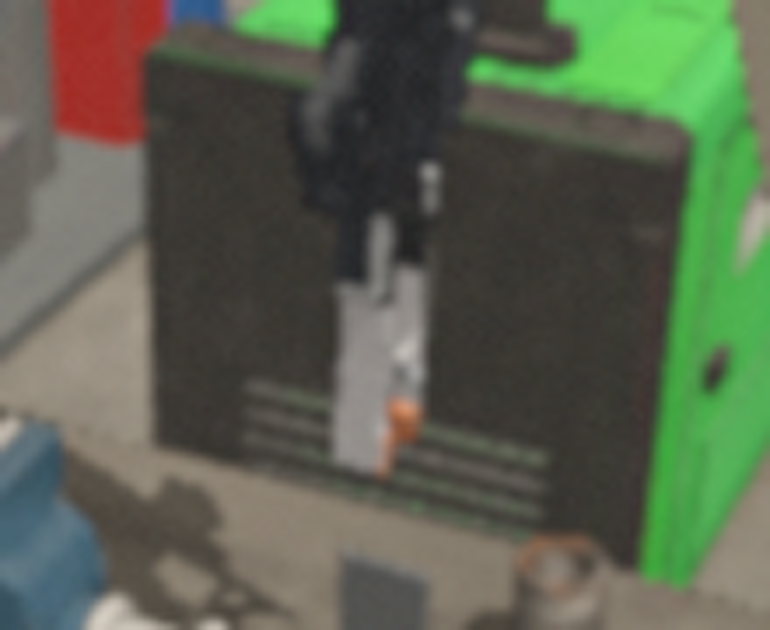

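Emit:
step_arm --moves '[[[0.1,0,0,0,0,0.02,0.35],[0.24,0,0,0,0,0.045,0.35],[0.38,0,0,0,0,0.07,0.35],[0.52,0,0,0,0.001,0.095,0.35],[0.66,0,0,0,0.002,0.12,0.35],[0.8,0,0,0,0.003,0.145,0.35],[0.94,0,0,0,0.004,0.17,0.35],[1.08,0,0,0,0.004,0.19,0.35],[1.22,0,0,0,0.004,0.205,0.35],[1.36,0,0,0,0.004,0.218,0.35],[1.5,0,0,0,0.004,0.218,0.35],[1.549,0,0.003,0,0.004,0.218,0.35]]]'

```text
clock: 43.05
tcp_pos: [0.6111, -0.1395, 0.2246]
orientation: [0.706, -0.009, 0.708, 0.01]
wrist_force: [-0.7, -0.6, -1.1]
finger_gap: 0.0341
```

Emit:
step_arm --moves '[[[0,0,0,0,0,0,0.35],[0,0,0,0,0,0,0.35]]]'

```text
clock: 43.25
tcp_pos: [0.6103, -0.1392, 0.223]
orientation: [0.705, -0.009, 0.709, 0.011]
wrist_force: [0.0, 0.9, -2.0]
finger_gap: 0.0341
```

```bash
python3 - <<'E'
from h import *
s=st(); go([.614,-.141,.17],.03,s)
p,d=env.read_camera("side");crop("side",p,(228,160),110,90,7,"s26.png"); W=world("side",d)
for o in env.silhouettes("side","clip")[:2]:
    w=W[o["mask"]&(d>0)]; print(o["confidence"],o["uv"],np.percentile(w,[2,50,98],axis=0).round(3).tolist())
    q=w[w[:,2]<.17]; print(np.percentile(q,[3,50,97],axis=0).round(4).tolist())
m=(d>0)&(abs(W[...,0]-.614)<.03)&(abs(W[...,1]+.141)<.035)&(W[...,2]>.05)&(W[...,2]<.085)
w=W[m]; print("tab",len(w),np.percentile(w,[3,50,97],axis=0).round(4).tolist())
E
```

```text
t 43.25 tcp [ 0.6103 -0.1392  0.223 ] F [ 0.   0.9 -2. ] gap 0.0341 j [-0.35  0.43  0.16  1.32  0.    1.19] yaw 0.028 xdown [-0.007  0.003 -1.   ]
row [-0.002, -0.007, -0.003] [0.053, -0.0021, 0.004] j6 now 1.19 dist 0.053 ang 0.01
s26.png origin 173 115 scale 7
0.86 [227.1, 155.1] [[0.591, -0.371, -0.0], [0.62, -0.131, 0.176], [0.727, -0.123, 0.235]]
[[0.5909, -0.4075, -0.0008], [0.6193, -0.1317, 0.1442], [0.7841, -0.124, 0.1688]]
tab 81 [[0.61, -0.1593, 0.051], [0.6116, -0.1359, 0.0662], [0.6157, -0.1175, 0.0754]]
```

View pics/s26.png

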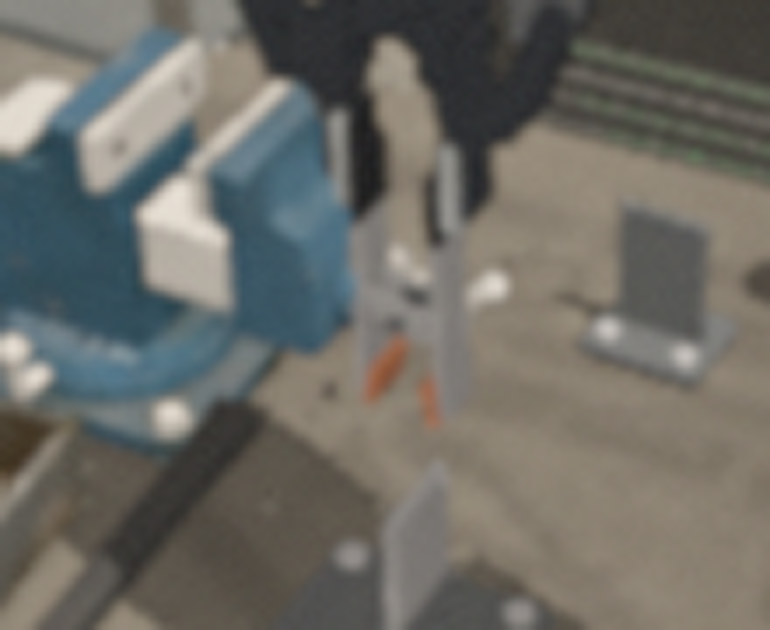

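Emit:
step_arm --moves '[[[0,-0.007,-0.003,0,-0.002,0.004,0.35],[0,-0.007,-0.003,0.01,-0.002,0.004,0.35],[0,-0.007,-0.003,0.02,-0.002,0.004,0.35],[0,-0.007,-0.003,0.038,-0.002,0.004,0.35],[0,-0.007,-0.003,0.038,-0.002,0.004,0.35],[0,-0.007,-0.003,0.038,-0.002,0.004,0.35]]]'

```text
clock: 43.95
tcp_pos: [0.6138, -0.141, 0.1848]
orientation: [0.707, -0.01, 0.707, 0.01]
wrist_force: [-0.1, -0.4, -2.2]
finger_gap: 0.0341
```

```bash
python3 - <<'E'
from h import *
s=st(); go([.614,-.141,.1395],.03,s)
p,d=env.read_camera("side");crop("side",p,(228,175),80,60,10,"s27.png")
K=[proj("side",[.614,y,.074]) for y in (-.163,-.119)]; print(K)
E
```

```text
t 43.95 tcp [ 0.6138 -0.141   0.1848] F [-0.1 -0.4 -2.2] gap 0.0341 j [-0.35  0.44  0.09  1.22 -0.    1.19] yaw 0.028 xdown [-0.  0. -1.]
row [-0.002, -0.0, -0.0] [0.0453, 0.0, 0.0002] j6 now 1.19 dist 0.045 ang 0.00
s27.png origin 188 145 scale 10
[array([235.96806973, 180.36341409]), array([227.89584308, 189.7441668 ])]
```

View pics/s27.png

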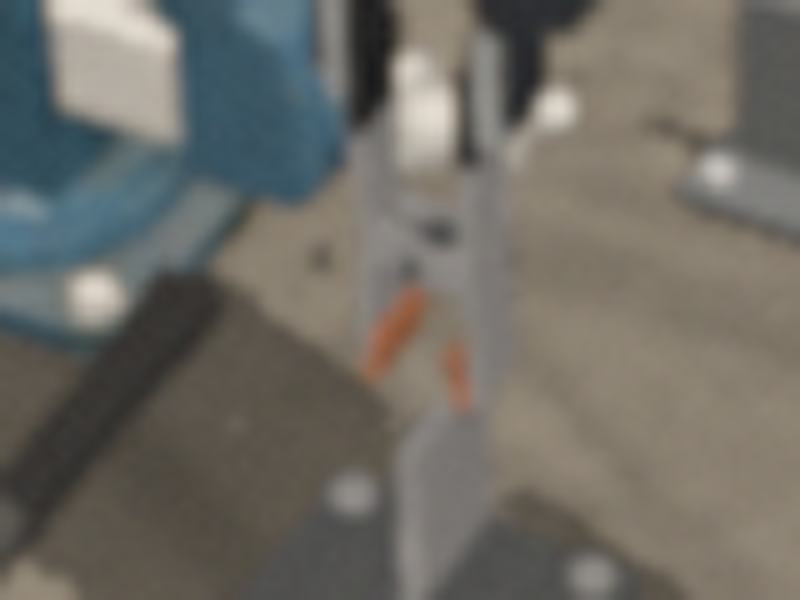

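Emit:
step_arm --moves '[[[0,0,0,0.008,0,0,0.35],[0,0,0,0.016,0,0,0.35],[0,0,0,0.024,0,0,0.35],[0,0,0,0.03,0,0,0.35],[0,0,0,0.03,0,0,0.35]]]'

```text
clock: 44.5
tcp_pos: [0.6136, -0.141, 0.1542]
orientation: [0.707, -0.01, 0.707, 0.01]
wrist_force: [0.4, -0.6, -2.1]
finger_gap: 0.0342
```

```bash
python3 - <<'E'
from h import *
s=st(); go([.614,-.141,.1395],.03,s)
p,d=env.read_camera("side");crop("side",p,(228,180),80,60,10,"s28.png")
E
```

```text
t 44.50 tcp [ 0.6136 -0.141   0.1542] F [ 0.4 -0.6 -2.1] gap 0.0342 j [-0.35  0.46  0.04  1.16 -0.    1.19] yaw 0.028 xdown [-0.001  0.    -1.   ]
row [-0.002, -0.001, -0.0] [0.0147, -0.0, 0.0004] j6 now 1.19 dist 0.015 ang 0.00
s28.png origin 188 150 scale 10
```

View pics/s28.png

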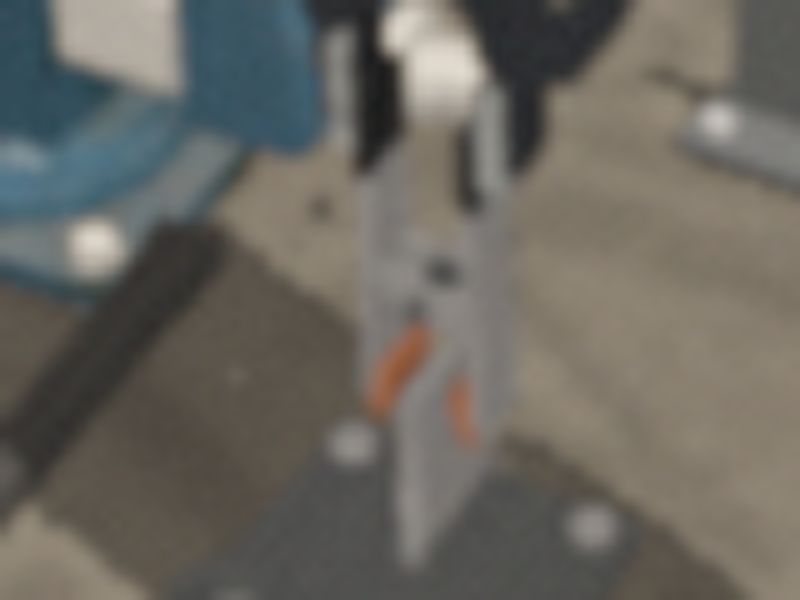

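Emit:
step_arm --moves '[[[0,0,0,0.006,0,0,0.35],[0,0,0,0.012,0,0,0.35],[0,0,0,0.015,0,0,0.35],[0,0,0,0.015,0,0,0.35],[0,0,0,0.015,0,0,0.35]]]'

```text
clock: 45.05
tcp_pos: [0.6139, -0.1411, 0.1399]
orientation: [0.707, -0.01, 0.707, 0.01]
wrist_force: [0.6, 0.1, -0.6]
finger_gap: 0.0341
```

Emit:
step_arm --moves '[[[0,0,0,0,0,0,0.46],[0,0,0,0,0,0,0.52],[0,0,0,0,0,0,0.58],[0,0,0,0,0,0,0.62],[0,0,0,0,0,0,0.66],[0,0,0,0,0,0,0.66],[0,0,0,0,0,0,0.66]]]'

```text
clock: 45.75
tcp_pos: [0.6139, -0.1411, 0.1399]
orientation: [0.707, -0.01, 0.707, 0.01]
wrist_force: [0.2, 0.3, -1.4]
finger_gap: 0.0565
```

```bash
python3 - <<'E'
from h import *
s=st()
p,d=env.read_camera("side");crop("side",p,(228,175),80,60,10,"s29.png")
E
```

```text
t 45.75 tcp [ 0.6139 -0.1411  0.1399] F [ 0.2  0.3 -1.4] gap 0.0565 j [-0.35  0.46  0.02  1.12 -0.    1.19] yaw 0.028 xdown [-0.  0. -1.]
s29.png origin 188 145 scale 10
```

View pics/s29.png

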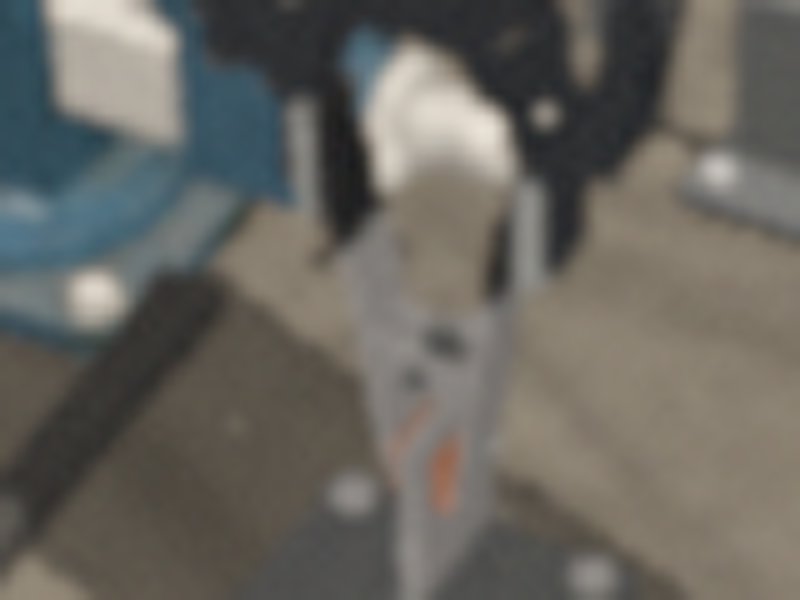

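Emit:
step_arm --moves '[[[0,0,0,0,0,0,0.75],[0,0,0,0,0,0,0.85],[0,0,0,0,0,0,0.85],[0,0,0,-0.02,0,0,0.85],[0,0,0,-0.05,0,0,0.85],[0,0,0,-0.09,0,0,0.85],[0,0,0,-0.13,0,0,0.85],[0,0,0,-0.13,0,-0.04,0.85],[0,0,0,-0.13,0,-0.09,0.85],[0,0,0,-0.13,0,-0.14,0.85],[0,0,0,-0.13,0,-0.16,0.85],[0,0,0,-0.13,0,-0.16,0.85]]]'

```text
clock: 47.0
tcp_pos: [0.4516, -0.1452, 0.2708]
orientation: [0.707, -0.009, 0.707, 0.009]
wrist_force: [1.4, 0.3, -0.2]
finger_gap: 0.0728
```

```bash
python3 - <<'E'
from h import *
s=st()
p,d=env.read_camera("side");crop("side",p,(235,190),130,100,6,"s30.png"); W=world("side",d)
for th in ("clip","collar"):
  for o in env.silhouettes("side",th)[:2]:
    w=W[o["mask"]&(d>0)]; print(th,o["confidence"],o["uv"],np.percentile(w,[3,50,97],axis=0).round(3).tolist())
    if th=="clip":
      for a in np.arange(.05,.16,.02):
        q=w[(w[:,2]>a)&(w[:,2]<a+.02)]
        if len(q)>4: print("%.2f"%a,len(q),np.percentile(q,[3,50,97],axis=0)[:,:2].round(3).tolist())
p,d=env.read_camera("top");crop("top",p,(240,155),100,75,8,"t30.png")
E
```

```text
t 47.00 tcp [ 0.4516 -0.1452  0.2708] F [ 1.4  0.3 -0.2] gap 0.0728 j [-0.48  0.11 -0.14  1.32 -0.    1.06] yaw 0.026 xdown [ 0. -0. -1.]
s30.png origin 170 140 scale 6
clip 0.93 [229.4, 175.6] [[0.585, -0.149, 0.057], [0.621, -0.133, 0.104], [0.642, -0.126, 0.157]]
0.05 39 [[0.6, -0.148], [0.606, -0.13], [0.625, -0.126]]
0.07 45 [[0.597, -0.146], [0.609, -0.131], [0.627, -0.126]]
0.09 119 [[0.594, -0.148], [0.614, -0.132], [0.632, -0.126]]
0.11 56 [[0.589, -0.146], [0.632, -0.134], [0.635, -0.127]]
0.13 67 [[0.585, -0.147], [0.636, -0.133], [0.64, -0.126]]
0.15 42 [[0.583, -0.15], [0.639, -0.137], [0.643, -0.125]]
collar 0.59 [237.6, 272.3] [[0.459, 0.056, 0.0], [0.476, 0.072, 0.019], [0.49, 0.087, 0.028]]
t30.png origin 190 117 scale 8
```

View pics/s30.png

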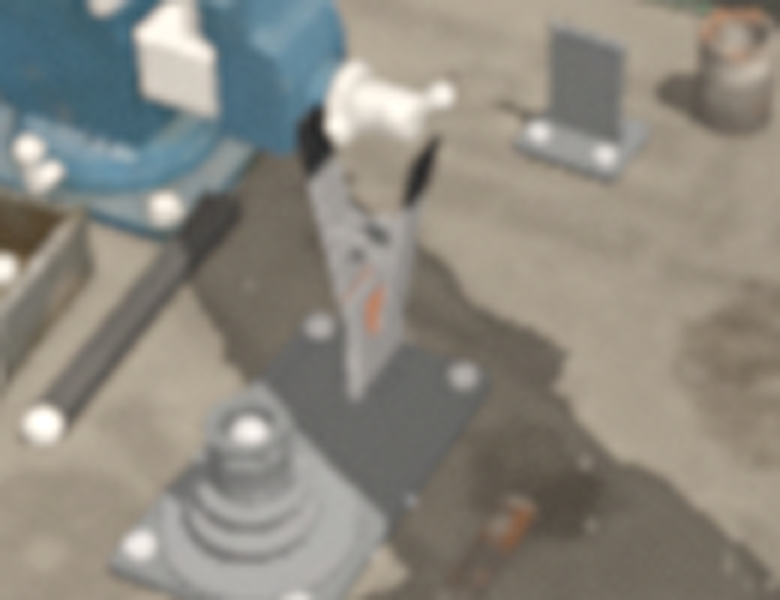

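View pics/t30.png

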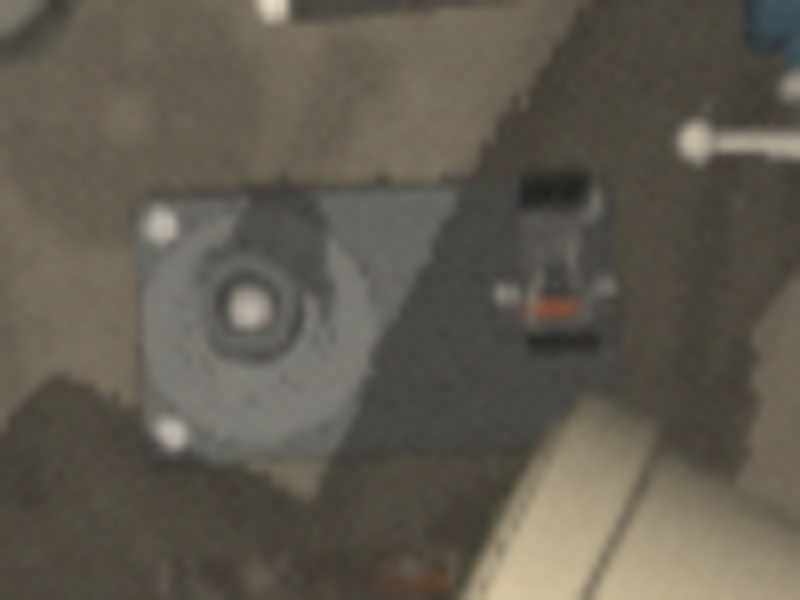

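Both views agree: the stack and collar are on the arbor (side crop (250,450)), and the clip stands upright astride the tab (370,250). The robot is clear, so I'm handing in.

```bash
python3 - <<'E'
from h import *
print(env.hand_in()); st()
E
```

```text
the job is handed in; nothing more can be done
None
the job is handed in; nothing more can be done
```

The mandrel is loaded and the job is handed in at about 47 s; `env.hand_in()` gives no verdict, so success rests on my own checks.

**What I did:**
- I stood the collar aside on the table, then threaded the three spacers that were there onto the arbor: 88 at the bottom, then 58, then 48. No 68 or 78 spacer showed in either camera.
- I put the collar back on top of them, then moved the earth clip from its bracket to the tab.

**What the last checks showed:**
- **Stack:** the spacers are in order with the widest at the bottom. The collar measured about 53 to 80 mm above the table right after placing, as expected for three spacers.
- **Clip:** it stands upright and is closed on the tab. Its handles are evenly spread about x = 0.613, against about 0.614 for the tab. By my estimate the jaw centre is about 14 mm below the tab's top edge.
- **Robot:** the gripper is well clear of everything.

**What disagreed or failed:**
- The two cameras differed by up to 8 mm in y and read up to about 4 mm off the robot's own coordinates, so I found the arbor by touch and corrected the camera readings from that.
- In the last picture the collar detector found only a yellow look-alike. For the collar I relied on the picture itself and the earlier measurement.

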